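# Change the shaker's attachment from the dish tray to the tube tray

## Task

Change the attachment on the shaker. Slide the dish tray towards the shaker's front to free it from the studs, lift it off and set it down (do not drop it) flat in the middle of the steel wash tray; then turn the tube tray so that its three keyholes match the shaker's three studs, lower it gently until it lies flat with the stud heads through the big ends, and slide it towards the back, fully home, so that it is locked under the heads. Keep both trays upright, leave everything else standing where it is, and let go of the trays.

Things in the scene. Friction and masses are not known exactly. Their poses are not given: they have to be found in the camera images.
- shaker: White benchtop shaker, fixed to the bench, 260 mm deep (x) by 176 wide (y). Origin on the bench under the platform's centre; x points from its front (the lower grey control nose) to its back, z up. On top a dark steel platform 196 x 116 mm (x by y), upper face 86 mm above the bench. Its yaw varies by 0.5 rad either side of 0.
- shaker_seat (a point): Centre of the platform's upper face, axes as the shaker's. A tray is locked when it lies flat with its plate's centre here and its x along this x. To unlock: slide the tray 16 mm to -x (towards the nose), then lift straight up. To lock: put its centre 16 mm in front (-x) of here, lower till flat, slide 16 mm to +x; the studs meet the slot ends within 1.5 mm more.
- shaker_stud (a point): Top of the single front stud. Three upright headed steel studs stand on the platform at (x, y) = (-80, 0), (62, 36) and (62, -36) mm from shaker_seat: neck 8 mm thick and 6 mm high, then a head 16 mm across whose top is 11 mm above the platform.
- tube_tray_handle (a point): Tube tray, loose, about 0.5 kg, on the bench at any yaw: plate 190 x 108 x 4 mm (x by y), on it a rack of red-capped tubes (92 x 64 mm, tops 88 mm above the plate's underside); over that a black bar along x, 96 long, 12 wide (y), 14 high, on an upright strip at each end. This point: the bar's centre, over the plate's centre, 120 mm above its underside; x along the plate, z up.
- tube_tray_keyhole (a point): Centre of the big end of the tube tray's single keyhole, on the plate's upper face. Big ends are 22 mm across, at (x, y) = (-64, 0), (78, 36) and (78, -36) mm from the plate's centre, so the end with two keyholes is +x. From each a slot 11 mm wide runs towards -x; its narrow seat lies 16 mm from the big end's centre. The tray slides freely, held only by friction.
- dish_tray_handle (a point): Dish tray, loose, about 0.42 kg, locked on the shaker at the start, its x along the shaker's: same plate and keyholes as the tube tray, on it a steel pan (90 x 100 mm, rim 24 mm above the plate's underside) and a black bar along x, 80 long, 12 wide (y), 14 high. This point: the bar's centre, over the plate's centre, 80 mm above the plate's underside; z up.
- wash_tray: An empty open stainless steel tray, fixed to the bench, 240 x 156 mm outside (x by y), 22 mm high, walls and floor 3 mm thick. Origin at the centre of its underside, z up. The dish tray fits flat on its floor lengthwise along x, either way round.
- amber_bottle: Bystander: amber jar, 48 mm in diameter, 98 mm high, standing close beside the long side of the tube tray. Origin at the centre of its foot.
- dish_stack: Bystander: stack of round dishes, 63 mm in diameter, 58 mm high. Origin at the centre of its foot.
- beaker: Bystander: glass beaker, 64 mm in diameter, 75 mm high. Origin at the centre of its foot.
- reagent_bottle: Bystander: white bottle, 76 mm in diameter, 165 mm high. Origin at the centre of its foot.
- pipette_stand: Bystander, fixed: round pipette stand, 124 mm in diameter at the foot, 116 mm at the pipettes, 270 mm high. Origin at the centre of its foot.
- specimen_pot: Bystander: clear plastic pot with a white screw lid, 72 mm in diameter, 84 mm high. Origin at the centre of its foot.
- squirt_bottle: Bystander: white squirt bottle, 68 mm in diameter, 190 mm high with its spout. Origin at the centre of its foot.
- sample_rack: Bystander, fixed: white rack of red-capped tubes, 86 x 230 mm (x by y), 84 mm high, at the back. Origin at the centre of its foot.
Things that resemble listed ones, but are neither listed nor needed, are in the scene too. What is shaped like the part that bears dish_tray_handle but green is not meant.

How it is judged:
By the outcome, as a careful person would: the job done as asked, in the order asked, and still so for the second after the job is handed in, with the robot touching nothing.
It also fails if it takes over 72 s, if anything falls off the work surface, if the arm or the gripper's body presses on something with over 40 N, if the wrist force passes 120 N, or if a joint passes its speed limit or range.

## Robot

A 6-joint arm with a two-finger parallel gripper is mounted at the origin on the work surface. World frame = base frame: x ahead of the robot, y to its left, z up, the work surface at z = 0. Lengths are in m, angles in rad, forces in N, time in s.
With the tool pointing down it reaches from about 0.35 to 0.775 m from the base axis. Payload 5.5 kg.
Tool frame: the origin (TCP) lies between the finger pads; the fingertips stand 19 mm ahead of it and the grasp point (between the pads) is the TCP (env.tcp_to_tips is the distance from the TCP to the fingertips, in m); z points along the fingers, y is the direction in which the jaws open and shut (so a half turn about z gives the same grasp; the last joint's range is limited). The gripper opens to 85 mm and grips with 20 to 120 N. Pads are 22 mm wide; open, the fingers measure 114 mm over their backs; the gripper's body (76 mm by 85 mm) begins 54 mm behind the grasp point. The pads swing forward as they close: fully open they stand 13 mm farther back than shut.
Start: joints at [1.023, 0.313, 0.046, 1.304, 0, 1.431], TCP at [0.228, 0.528, 0.25] pointing down, gripper open.
Joint ranges: [-2.76, 2.76], [-0.86, 1.69], [-1.03, 1.26], [-2.2, 2.34], [-1.47, 1.5], [-3.14, 3.14]. Speed limits (rad/s): [2.57, 2.57, 3.14, 3.14, 3.14, 3.14].

## Interface

Orientations are given as a unit quaternion [w, x, y, z].
In Python, from workcell import env, eyes, job gives the robot as it stands. The module is installed in compiled form; this text tells all that it offers.
- The arm moves only by the tool move_arm, never from a script. Its argument "commands" is a list of rows, each a list of 3 entries, a list of its own where there are three numbers: the shift along the world's x, y, z as a fraction of full scale, then the turn, a rotation vector about the world's x, y, z as a fraction of full scale, then the gripper command: -1 is shut, 1 is fully open, values between are in proportion. In form: [[[x, y, z], [wx, wy, wz], gripper], ...]. A call has 1 to 5 rows; each row shifts and turns the commanded pose from where the row before left it; what a row does not reach is not made up. Full scale, the value 1, is 0.04 m for a shift and 8 degrees for a turn. A row lasts 1/10 s, in which the tool goes at most 50 mm and 8.59 degrees, less where a joint would pass 70% of its speed; a pose out of reach is approached as far as the arm can. A call with a number of a shift or a turn outside -1 to 1 is refused whole. A call with a gripper value outside its range is refused whole. The fingers move at their own pace and stop on an object; "newtons" is the grip in N (left out, the last holds). Time passes only in rows, so rows that do not move let the fingers close. It gives the time, the measured TCP pose, the force and the opening at its end, in the units of the state.
- env.get_state(): the state, without advancing time (a new reading comes with each control period).
- eyes.read_camera(name): name is "scene" or "side" or "wrist"; returns a dict with "frame" (420x560x3 uint8, red, green, blue), "mtx" (3x3 intrinsics, pixels), "k1" (the pictures are not rectified: a ray, as slopes to the right and down, at radius r is drawn at 1 + k1 r^2 times it, then the intrinsics apply), "camera_from_world" (4x4, takes a point from world to camera coordinates); the wrist camera has in their place "mount" (4x4, takes a point from camera to tool coordinates, whose origin is the TCP and whose axes are the flange's). Camera axes: x right, y down, z forward; pixel columns grow to the right and rows downward; lengths in m; the calibration is good to about 2 mm. A picture is of the moment at which its call begins: read the wrist's pose just before it. There is no depth.
- job.hand_in(): hands the job in, once; it reports no verdict.
The state is a dict: "clock": time; "joint_pos": joint angles; "qvel": joint speeds; "tau": joint torques, N m; "tcp_pos": TCP position; "orientation": TCP orientation; "wrist_force": force on the tool from outside, world axes, zero at the start; "ft_torque": the same for the moment, N m; "finger_gap": finger opening in m.
Only numpy, scipy, OpenCV 4.12 (cv2) and the standard library are available. Lean on these libraries where they do the work, as an engineer would, in place of code of your own. Each camera call takes 0.05 s, during which the arm holds its last target.

## Working session

There is one attempt and no reset: what is moved stays moved. The work goes in short steps, Python scripts to look and compute and a tool call to move; the robot and the scene stay as the last step left them, time stands still between calls to the robot, and variables do not carry over. Pictures are saved under pics/ and viewed, and the job is handed in when it is done.

Besides the shell and the picture viewer there is one more tool, called after "Request:" by a JSON object that holds its "method" and its "body", one argument or row to a line. move_arm: Moves the arm, as the interface text tells. Its arguments: {"type":"object","properties":{"commands":{"type":"array","items":{"type":"array"}},"newtons":{"type":"number"}},"required":["commands"]}

```bash
ls; mkdir -p pics; python3 - <<'E'
from workcell import env, eyes, job
import cv2, pickle
print(env.get_state())
d={}
for n in ("scene","side","wrist"):
    r=eyes.read_camera(n); d[n]=r
    cv2.imwrite(f"pics/{n}0.png",r["frame"][:,:,::-1])
    print(n,{k:v for k,v in r.items() if k!="frame"})
pickle.dump(d,open("cam0.pkl","wb"))
E
```

```text
pics
{'clock': 0.0, 'joint_pos': array([ 1.02340679e+00,  3.13981005e-01,  4.49522484e-02,  1.30359536e+00,
       -9.10837606e-06,  1.43120081e+00]), 'qvel': array([-0.00042601,  0.00190214, -0.0008374 ,  0.00027246, -0.00061931,
       -0.00018199]), 'tau': array([ 1.48766694e-04, -4.80624783e+01,  2.98534513e+01,  1.92823517e-02,
       -2.02957240e-04,  8.97252363e-06]), 'tcp_pos': array([0.22778884, 0.52742415, 0.24940895]), 'orientation': array([-3.03491462e-04,  2.02487052e-01,  9.79284514e-01, -8.62043405e-04]), 'wrist_force': array([0.3468632 , 0.18166485, 0.08814987]), 'ft_torque': array([0.00940444, 0.00708663, 0.03059865]), 'finger_gap': 0.08531991441734077}
scene {'mtx': array([[449.9404745 ,   0.        , 285.10281975],
       [  0.        , 449.9404745 , 200.75733449],
       [  0.        ,   0.        ,   1.        ]]), 'k1': -0.11227996163751668, 'camera_from_world': array([[ 0.73808599,  0.67460112,  0.01193322, -0.37632272],
       [ 0.53710013, -0.57675689, -0.61552818, -0.19825245],
       [-0.40835343,  0.46072206, -0.78802453,  1.64820839],
       [ 0.        ,
[... 355 characters left out ...]
-0.8245652 ,  0.27293169],
       [ 0.54820195,  0.61606342, -0.56563282,  1.23101586],
       [ 0.        ,  0.        ,  0.        ,  1.        ]])}
wrist {'mtx': array([[346.0868435 ,   0.        , 282.05625204],
       [  0.        , 346.0868435 , 208.45238628],
       [  0.        ,   0.        ,   1.        ]]), 'k1': -0.0030327442962012775, 'mount': array([[ 1.95677695e-03, -9.54234670e-01, -2.99052445e-01,
         7.58678098e-02],
       [ 9.99996825e-01,  2.34204347e-03, -9.29898255e-04,
         4.58439451e-04],
       [ 1.58773498e-03, -2.99049676e-01,  9.54236224e-01,
        -1.23113236e-01],
       [ 0.00000000e+00,  0.00000000e+00,  0.00000000e+00,
         1.00000000e+00]])}
```

View pics/scene0.png

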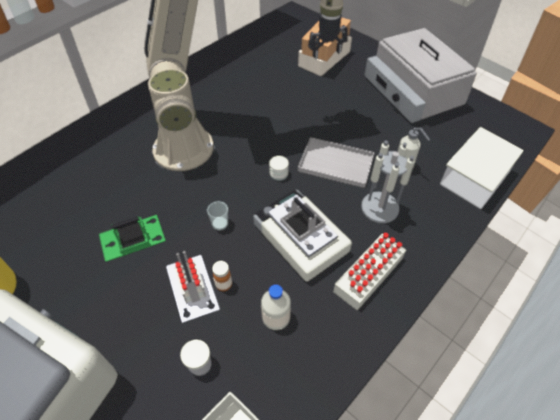

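View pics/side0.png

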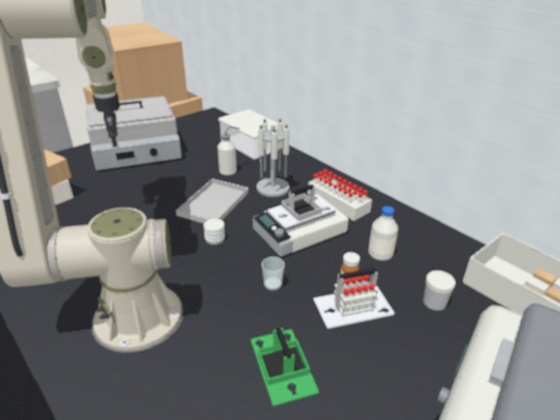

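View pics/wrist0.png

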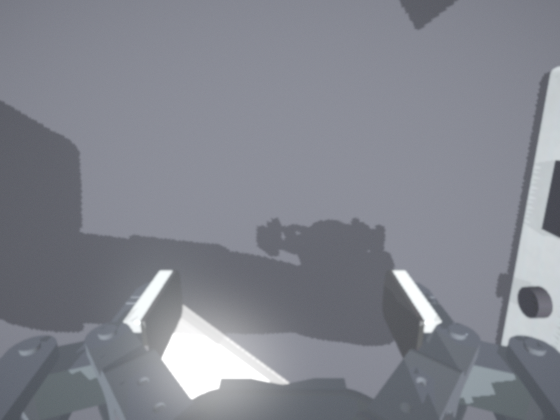

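The scene view shows the shaker with the dish tray at about (303,232), the tube tray at (192,287), the empty wash tray at (337,162) and a green decoy at (132,237). The side view agrees, and there the green decoy is at (283,362).

```bash
cat > h.py <<'E'
import numpy as np, cv2, pickle
from scipy.spatial.transform import Rotation as R
def cam(r,state=None):
    K=r["mtx"];k=r["k1"]
    if "mount" in r:
        q=state["orientation"]; T=np.eye(4); T[:3,:3]=R.from_quat([q[1],q[2],q[3],q[0]]).as_matrix(); T[:3,3]=state["tcp_pos"]
        M=np.linalg.inv(T@r["mount"])
    else: M=r["camera_from_world"]
    return K,k,M
def proj(c,P):
    K,k,M=c; P=np.atleast_2d(P); p=P@M[:3,:3].T+M[:3,3]; s=p[:,:2]/p[:,2:]
    r2=(s**2).sum(1,keepdims=True); s=s*(1+k*r2); return s*K[0,0]+K[:2,2]
def ray(c,uv):
    K,k,M=c; uv=np.atleast_2d(np.array(uv,float)); d=(uv-K[:2,2])/K[0,0]; s=d.copy()
    for _ in range(20): s=d/(1+k*(s**2).sum(1,keepdims=True))
    v=np.c_[s,np.ones(len(s))]@M[:3,:3]; o=-M[:3,:3].T@M[:3,3]; return o,v
def onz(c,uv,z):
    o,v=ray(c,uv); t=(z-o[2])/v[:,2]; return o+t[:,None]*v
def tri(c1,uv1,c2,uv2):
    out=[]
    for a,b in zip(np.atleast_2d(uv1),np.atleast_2d(uv2)):
        A=np.zeros((3,3));B=np.zeros(3)
        for c,u in((c1,a),(c2,b)):
            o,v=ray(c,u);v=v[0]/np.linalg.norm(v[0]);Q=np.eye(3)-np.outer(v,v);A+=Q;B+=Q@o
        out.append(np.linalg.solve(A,B))
    return np.array(out)
def crop(im,x0,y0,w,h,s,name):
    c=cv2.resize(im[y0:y0+h,x0:x0+w,::-1],None,fx=s,fy=s,interpolation=cv2.INTER_CUBIC)
    cv2.imwrite(name,c)
E
python3 - <<'E'
from h import *
d=pickle.load(open("cam0.pkl","rb"))
crop(d["scene"]["frame"],245,130,140,150,4,"pics/s_a.png")
crop(d["scene"]["frame"],100,200,200,150,4,"pics/s_b.png")
crop(d["side"]["frame"],170,170,200,150,4,"pics/d_a.png")
crop(d["side"]["frame"],240,240,200,150,4,"pics/d_b.png")
cs=cam(d["scene"]);cd=cam(d["side"])
for n,z,a,b in [("wash",0.02,(337,162),(213,202)),("shk",.09,(303,232),(300,215)),("tube",.0,(192,287),(353,305)),("beak",0,(219,226),(273,285)),("amber",0,(223,283),(351,275)),("pot?",0,(279,173),(215,238)),("reag",0,(276,320),(384,250)),("pip",0,(380,207),(272,187))]:
    print(n,onz(cs,a,z).round(3),onz(cd,b,z).round(3))
E
```

```text
wash [[0.472 0.312 0.02 ]] [[0.448 0.303 0.02 ]]
shk [[ 0.608 -0.032  0.09 ]] [[ 0.559 -0.029  0.09 ]]
tube [[ 0.462 -0.349  0.   ]] [[ 0.464 -0.346  0.   ]]
beak [[ 0.36  -0.149  0.   ]] [[ 0.348 -0.144  0.   ]]
amber [[ 0.518 -0.278  0.   ]] [[ 0.552 -0.262 -0.   ]]
pot? [[0.346 0.147 0.   ]] [[ 0.348  0.146 -0.   ]]
reag [[ 0.71  -0.257  0.   ]] [[ 0.721 -0.251  0.   ]]
pip [[0.694 0.266 0.   ]] [[0.698 0.271 0.   ]]
```

View pics/s_a.png

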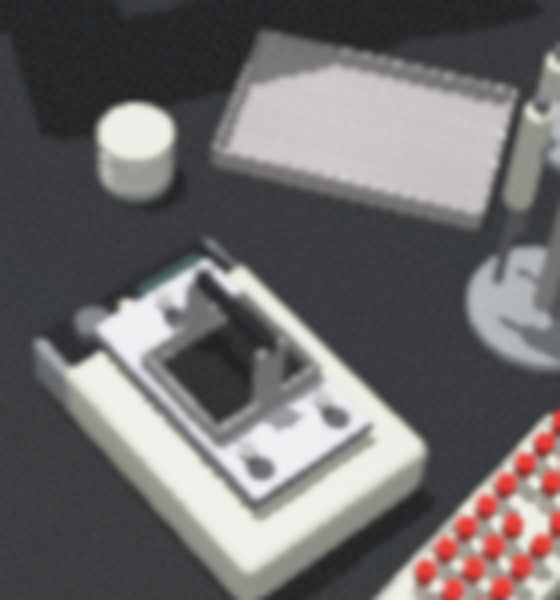

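View pics/s_b.png

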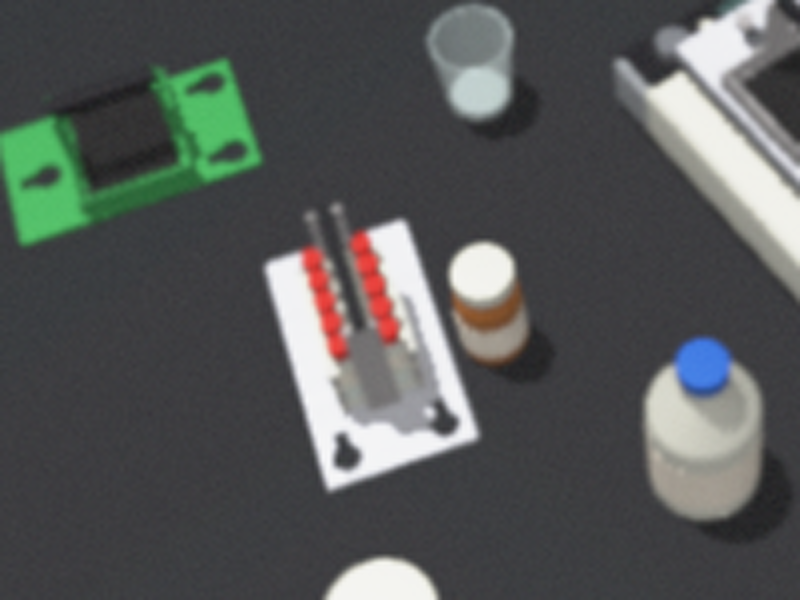

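View pics/d_a.png

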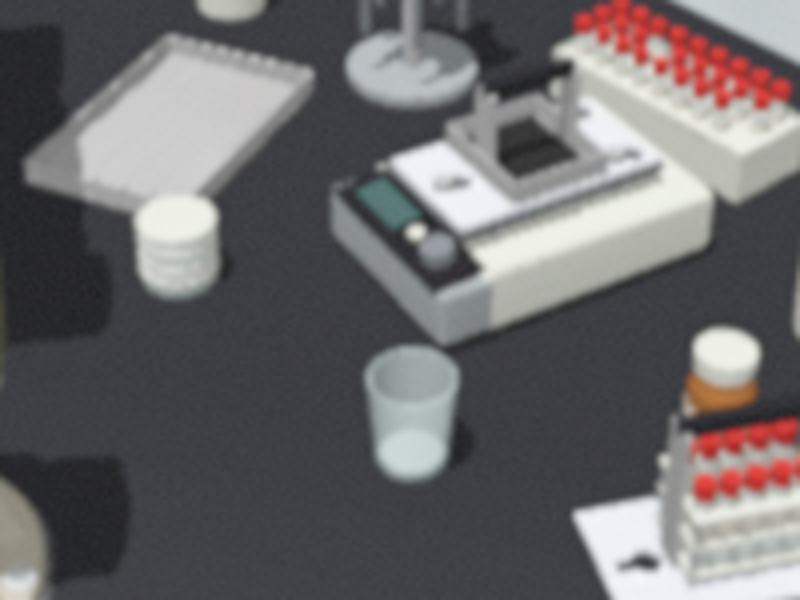

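View pics/d_b.png

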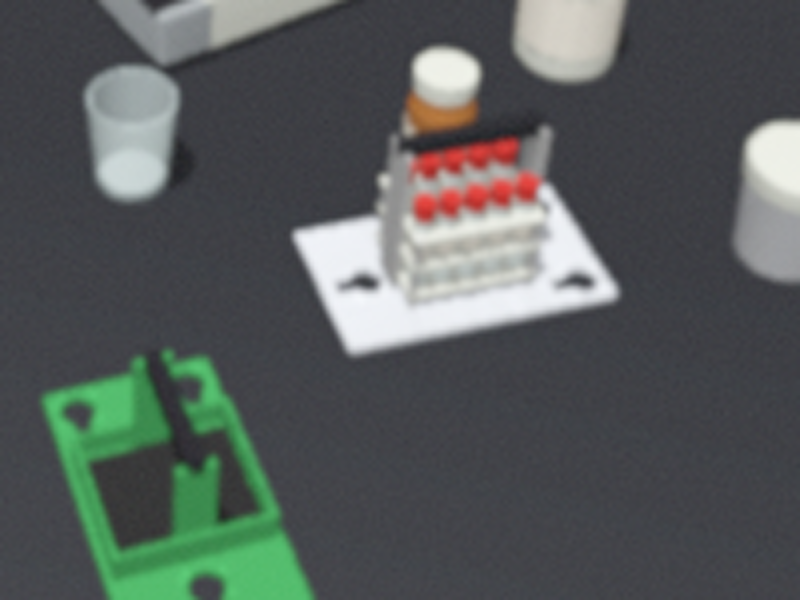

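```bash
cat > fit.py <<'E'
from h import *
from scipy.optimize import least_squares
def fit(cams,obs,z0,x0):
    # obs: list of (cam idx, local xyz, uv)
    def f(p):
        c,s=np.cos(p[2]),np.sin(p[2]); e=[]
        for i,l,uv in obs:
            P=[p[0]+c*l[0]-s*l[1],p[1]+s*l[0]+c*l[1],z0+l[2]]
            e.append(proj(cams[i],P)[0]-uv)
        return np.concatenate(e)
    r=least_squares(f,x0,loss="soft_l1"); return r.x,f(r.x).reshape(-1,2)
E
python3 - <<'E'
from fit import *
d=pickle.load(open("cam0.pkl","rb"))
cams=[cam(d["scene"]),cam(d["side"])]
sa=lambda x,y:np.array([x/4-.375+245,y/4-.375+130])
sb=lambda x,y:np.array([x/4-.375+100,y/4-.375+200])
da=lambda x,y:np.array([x/4-.375+170,y/4-.375+170])
db=lambda x,y:np.array([x/4-.375+240,y/4-.375+240])
C=lambda a,b,z:(a,b,z)
# tube: +x end = bottom in scene. 
L=lambda sx,sy:(sx*.095,sy*.054,.004)
obs=[(0,L(-1,-1),sb(265,265)),(0,L(-1,1),sb(405,220)),(0,L(1,1),sb(478,438)),(0,L(1,-1),sb(330,490)),
 (1,L(-1,-1),db(350,352)),(1,L(-1,1),db(293,235)),(1,L(1,-1),db(618,293)),
 ]
p,e=fit(cams,obs,0,[.46,-.35,0]);print("tube",p);print(e.round(1).tolist())
obs=[(0,L(-1,1),sa(200,260)),(0,L(-1,-1),sa(97,330)),(0,L(1,-1),sa(262,505)),(0,L(1,1),sa(372,427)),
 (1,L(-1,1),da(390,157)),(1,L(-1,-1),da(468,233)),(1,L(1,-1),da(662,160))]
p,e=fit(cams,obs,.086,[.58,-.03,0]);print("dish",p);print(e.round(1).tolist())
W=lambda sx,sy,z=.022:(sx*.12,sy*.078,z)
obs=[(0,W(-1,1),sa(262,30)),(0,W(1,1),sa(518,90)),(0,W(1,-1,0),sa(480,228)),(0,W(-1,-1,0),sa(213,160)),
(1,W(-1,1),da(27,165)),(1,W(1,1),da(172,35)),(1,W(1,-1),da(315,72))]
p,e=fit(cams,obs,0,[.46,.31,0]);print("wash",p);print(e.round(1).tolist())
E
```

```text
tube [ 0.46109742 -0.34997104 -0.44316239]
[[-0.0, -0.2], [-0.5, -0.2], [-0.2, -0.8], [-0.3, -0.8], [0.6, -0.7], [1.0, -0.5], [0.1, -0.1]]
dish [ 0.58653388 -0.0097898  -0.15446498]
[[1.3, 0.3], [-0.5, 0.1], [-0.8, -1.2], [-0.2, -1.5], [1.2, 0.9], [0.0, -1.2], [0.6, -0.9]]
wash [0.46361519 0.32063376 0.42658852]
[[-0.0, -0.3], [-0.1, -0.2], [-0.2, 0.8], [-0.3, 1.0], [-0.2, -1.3], [-0.3, -0.3], [-0.1, -0.4]]
```

Candidates for the dish tray: the grey-white tray on the shaker at scene (303,232), and the green look-alike at (132,237), which is excluded by its colour. Candidates for the tube tray: the white plate with rack and bar at (192,287), and the fixed sample rack at (371,268), which has no plate or bar. Candidates for the wash tray: the open steel tray at (337,162), and the pale box at the picture's bottom edge (230,408), which isn't steel. The crops confirm these choices. I'm moving over the shaker.

Request:
{"method": "move_arm", "body": {
  "commands": [
    [[0.64,-0.96,0],[0,0,0.13],1],
    [[0.64,-0.96,0],[0,0,0.13],1],
    [[0.64,-0.96,0],[0,0,0.13],1],
    [[0.64,-0.96,0],[0,0,0.13],1],
    [[0.64,-0.96,0],[0,0,0.13],1]
  ]
}}

```text
clock: 0.65
tcp_pos: [0.3566, 0.3343, 0.2502]
orientation: [-0.0, 0.157, 0.988, -0.0]
wrist_force: [0.9, 1.2, 0.4]
finger_gap: 0.0855
```

Request:
{"method": "move_arm", "body": {
  "commands": [
    [[0.64,-0.96,0],[0,0,0.13],1],
    [[0.64,-0.96,0],[0,0,0.13],1],
    [[0.64,-0.96,0],[0,0,0.13],1],
    [[0.64,-0.96,0],[0,0,0.13],1],
    [[0.64,-0.96,0],[0,0,0.13],1]
  ]
}}

```text
clock: 1.15
tcp_pos: [0.4846, 0.1421, 0.2502]
orientation: [-0.0, 0.113, 0.994, 0.0]
wrist_force: [1.5, 0.4, -0.6]
finger_gap: 0.0853
```

Request:
{"method": "move_arm", "body": {
  "commands": [
    [[0.64,-0.96,0],[0,0,0.13],1],
    [[0.64,-0.96,0],[0,0,0.13],1],
    [[0.64,-0.96,0],[0,0,0.13],1],
    [[0.64,-0.96,0],[0,0,0.13],1],
    [[0,0,0],[0,0,0],1]
  ]
}}

```text
clock: 1.65
tcp_pos: [0.5891, -0.0146, 0.249]
orientation: [0.0, 0.08, 0.997, -0.001]
wrist_force: [-0.6, 0.8, -0.2]
finger_gap: 0.0854
```

```bash
cat > look.py <<'E'
import sys
from h import *
from workcell import env, eyes
def look(tag,names=("wrist",)):
    d={"state":env.get_state()}
    for n in names:
        if n=="wrist": d["state"]=env.get_state()
        d[n]=eyes.read_camera(n); cv2.imwrite(f"pics/{n}_{tag}.png",d[n]["frame"][:,:,::-1])
    pickle.dump(d,open(f"cam_{tag}.pkl","wb")); 
    s=d["state"]; q=s["orientation"]; m=R.from_quat([q[1],q[2],q[3],q[0]]).as_matrix()
    print("t",s["clock"],"tcp",s["tcp_pos"].round(4),"ydir deg",np.degrees(np.arctan2(m[1,1],m[0,1])).round(2),"z",m[:,2].round(4),"F",s["wrist_force"].round(1),"gap",round(s["finger_gap"],4),"q",s["joint_pos"].round(2))
if __name__=="__main__": look(sys.argv[1],sys.argv[2:] or ("wrist",))
E
python3 look.py 1
```

```text
t 1.65 tcp [ 0.5891 -0.0146  0.249 ] ydir deg 80.88 z [ 5.0e-04 -1.3e-03 -1.0e+00] F [-0.6  0.8 -0.2] gap 0.0854 q [-0.16  0.34  0.08  1.31 -0.   -0.  ]
```

View pics/wrist_1.png

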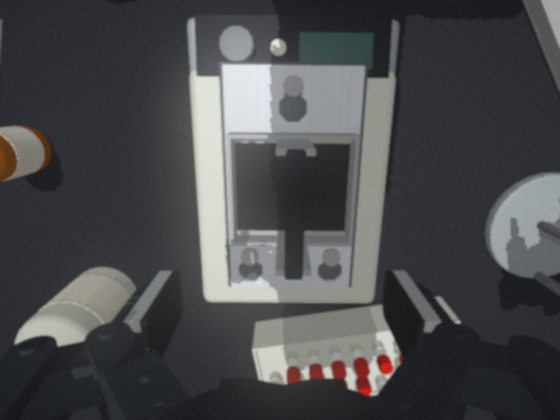

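```bash
python3 - <<'E'
from h import *
d=pickle.load(open("cam_1.pkl","rb"))
crop(d["wrist"]["frame"],195,50,195,145,4,"pics/w1a.png")
crop(d["wrist"]["frame"],195,170,195,145,4,"pics/w1b.png")
E
```

```text
(no output)
```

View pics/w1a.png

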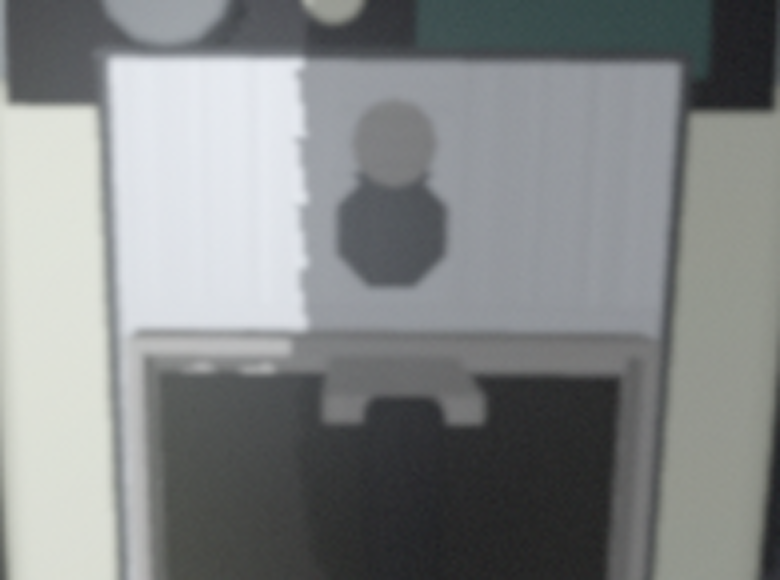

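View pics/w1b.png

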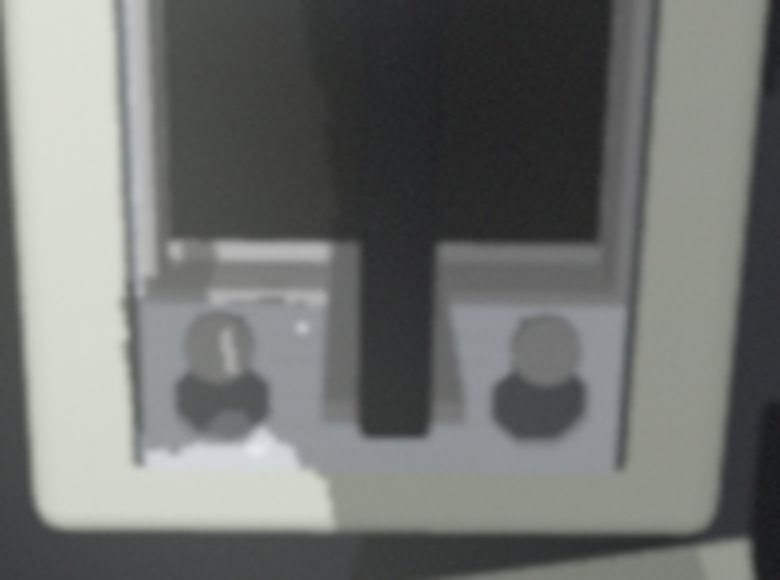

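```bash
python3 - <<'E'
from fit import *
d=pickle.load(open("cam_1.pkl","rb"))
c=[cam(d["wrist"],d["state"])]
a=lambda x,y:np.array([x/4-.375+195,y/4-.375+50])
b=lambda x,y:np.array([x/4-.375+195,y/4-.375+170])
S=[(0,(-.08,0,.011),a(394,143)),(0,(.062,-.036,.011),b(219,347)),(0,(.062,.036,.011),b(545,350))]
Pl=[(0,(-.095,-.054,.004),a(105,57)),(0,(-.095,.054,.004),a(685,62)),(0,(.095,-.054,.004),b(137,467)),(0,(.095,.054,.004),b(621,470)),
 (0,(-.064,0,.004),a(391,232))]
for n,o in (("studs",S),("plate",Pl),("all",S+Pl)):
    p,e=fit(c,o,.086,[.587,-.01,-.15]); print(n,p.round(4),e.round(1).tolist())
# handle bar ends top at z=.086+.087: 
print(onz(c[0],[b(362,437),b(430,437)],.086+.087))
E
```

```text
studs [ 0.5834 -0.0062 -0.1662] [[0.0, -1.0], [-0.6, 0.5], [0.5, 0.6]]
plate [ 0.5838 -0.0062 -0.1654] [[0.9, -0.1], [-1.3, -0.1], [1.9, 0.3], [-1.7, 0.5], [0.1, -0.5]]
all [ 0.5837 -0.0062 -0.1658] [[-0.0, -0.5], [-0.5, 0.9], [0.6, 0.9], [0.9, -0.3], [-1.2, -0.3], [1.9, 0.1], [-1.7, 0.4], [0.1, -0.7]]
[[ 0.62307545 -0.01790193  0.173     ]
 [ 0.62477294 -0.00708928  0.173     ]]
```

```bash
python3 - <<'E'
from workcell import env
s=env.get_state();print(s["clock"],s["tcp_pos"],s["qvel"].round(3),env.tcp_to_tips)
E
```

```text
1.7 [ 0.58742317 -0.01231491  0.24913667] [ 0.048 -0.033 -0.04   0.018  0.014  0.014] 0.019
```

Request:
{"method": "move_arm", "body": {
  "commands": [
    [[-0.06,0.1,0],[0,0,-0.05],1],
    [[0,0,0],[0,0,0],1],
    [[0,0,0],[0,0,0],1],
    [[0,0,0],[0,0,0],1]
  ]
}}

```text
clock: 2.1
tcp_pos: [0.5837, -0.0046, 0.2507]
orientation: [0.0, 0.079, 0.997, 0.0]
wrist_force: [-0.3, 0.7, 0.2]
finger_gap: 0.0856
```

```bash
python3 look.py 2; python3 - <<'E'
from h import *
d=pickle.load(open("cam_2.pkl","rb"))
crop(d["wrist"]["frame"],195,50,195,145,4,"pics/w2a.png")
crop(d["wrist"]["frame"],195,170,195,145,4,"pics/w2b.png")
E
```

```text
t 2.1 tcp [ 0.5837 -0.0046  0.2507] ydir deg 80.9 z [ 5.e-04  0.e+00 -1.e+00] F [-0.3  0.7  0.2] gap 0.0856 q [-0.15  0.33  0.07  1.31  0.    0.01]
```

View pics/w2a.png

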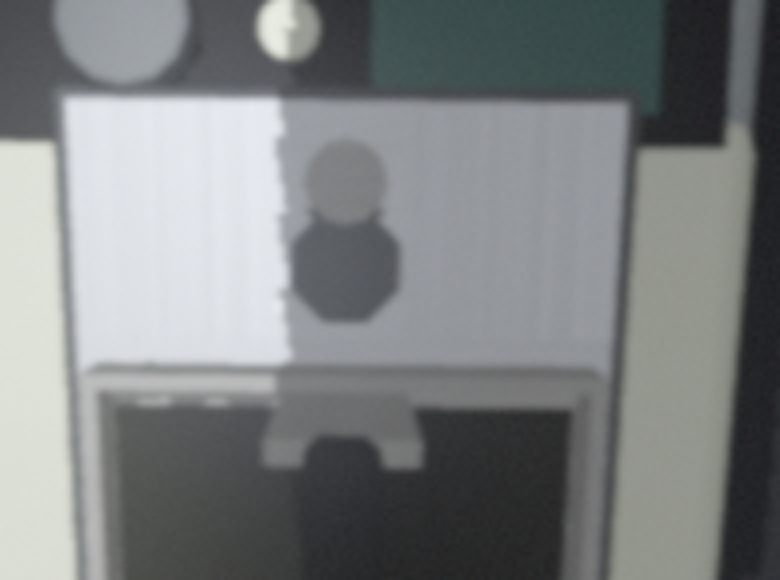

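View pics/w2b.png

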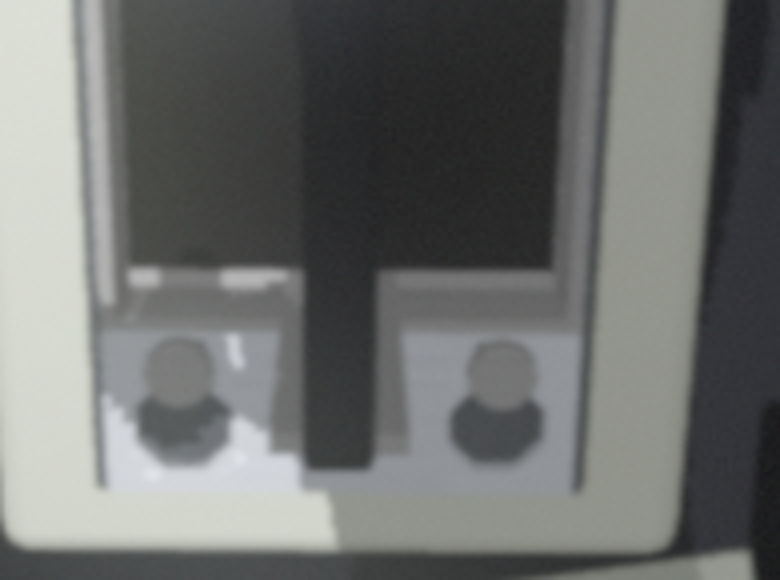

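```bash
python3 - <<'E'
from fit import *
d=pickle.load(open("cam_2.pkl","rb"))
c=[cam(d["wrist"],d["state"])]
a=lambda x,y:np.array([x/4-.375+195,y/4-.375+50])
b=lambda x,y:np.array([x/4-.375+195,y/4-.375+170])
S=[(0,(-.08,0,.011),a(346,182)),(0,(.062,-.036,.011),b(180,373)),(0,(.062,.036,.011),b(501,375))]
Pl=[(0,(-.095,-.054,.004),a(60,97)),(0,(-.095,.054,.004),a(633,100)),(0,(.095,-.054,.004),b(102,490)),(0,(.095,.054,.004),b(579,491)),
 (0,(-.064,0,.004),a(345,267))]
for z in (.086,.089):
  for n,o in (("studs",S),("plate",Pl),("all",S+Pl)):
    p,e=fit(c,o,z,[.587,-.01,-.15]); print(n,p.round(4),e.round(1).tolist())
  pp=onz(c[0],[b(304,467),b(371,467)],z+.087); print(pp, "expected",p[0]+.04*np.cos(p[2]),p[1]+.04*np.sin(p[2]))
E
```

```text
studs [ 0.5834 -0.006  -0.166 ] [[-0.0, -0.9], [-0.6, 0.4], [0.7, 0.6]]
plate [ 0.5837 -0.0058 -0.1625] [[1.0, -0.1], [-1.4, -0.1], [2.0, 0.2], [-1.2, 0.6], [0.0, -0.4]]
all [ 0.5836 -0.0059 -0.164 ] [[-0.2, -0.6], [-0.4, 0.7], [0.9, 0.8], [1.0, -0.3], [-1.3, -0.0], [1.7, 0.0], [-1.5, 0.6], [-0.0, -0.5]]
[[ 0.62258402 -0.01813645  0.173     ]
 [ 0.62428663 -0.00730836  0.173     ]] expected 0.6230775601837275 -0.012475513313422724
studs [ 0.5823 -0.0058 -0.166 ] [[-0.0, -2.5], [-1.1, 0.8], [1.1, 1.0]]
plate [ 0.5836 -0.0059 -0.1641] [[0.3, -0.7], [-0.5, -0.4], [1.2, 1.7], [-1.0, 2.3], [0.1, -0.4]]
all [ 0.5834 -0.0059 -0.1649] [[-0.1, -1.1], [-0.9, 1.9], [1.2, 2.1], [0.4, -1.1], [-0.4, -0.6], [1.0, 1.5], [-1.1, 2.1], [0.1, -0.7]]
[[ 0.62088493 -0.0177494   0.176     ]
 [ 0.6225621  -0.00708307  0.176     ]] expected 0.6228099722853521 -0.012454655533774086
```

Request:
{"method": "move_arm", "body": {
  "commands": [
    [[0,-0.03,-0.7],[0,0,-0.045],1],
    [[0,0,-0.7],[0,0,0],1],
    [[0,0,-0.5],[0,0,0],1],
    [[0,0,-0.2],[0,0,0],1],
    [[0,0,0],[0,0,0],1]
  ]
}}

```text
clock: 2.65
tcp_pos: [0.5833, -0.0065, 0.1654]
orientation: [-0.001, 0.083, 0.997, 0.0]
wrist_force: [0.2, -0.0, 0.1]
finger_gap: 0.0854
```

```bash
python3 look.py 3
```

```text
t 2.65 tcp [ 0.5833 -0.0065  0.1654] ydir deg 80.46 z [-2.1e-03  4.0e-04 -1.0e+00] F [ 0.2 -0.   0.1] gap 0.0854 q [-0.15  0.37 -0.09  1.12  0.    0.02]
```

View pics/wrist_3.png

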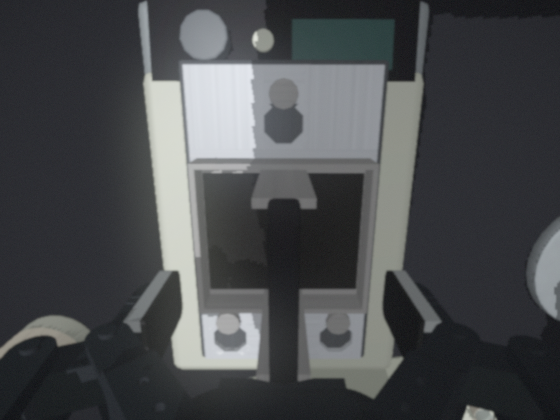

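The bar is centred between the pads (bar at x≈284, pads at 160 and 405). I'm closing the gripper.

Request:
{"method": "move_arm", "body": {
  "commands": [
    [[0,0,0],[0,0,0],-1],
    [[0,0,0],[0,0,0],-1],
    [[0,0,0],[0,0,0],-1],
    [[0,0,0],[0,0,0],-1],
    [[0,0,0],[0,0,0],-1]
  ],
  "newtons": 60
}}

```text
clock: 3.2
tcp_pos: [0.5842, -0.0068, 0.1666]
orientation: [0.0, 0.083, 0.997, 0.0]
wrist_force: [1.7, 15.7, 6.6]
finger_gap: 0.0126
```

Request:
{"method": "move_arm", "body": {
  "commands": [
    [[0,0,0],[0,0,0],-1],
    [[0,0,0],[0,0,0],-1],
    [[0,0,0],[0,0,0],-1]
  ]
}}

```text
clock: 3.5
tcp_pos: [0.5843, -0.0065, 0.1666]
orientation: [0.0, 0.083, 0.997, 0.0]
wrist_force: [0.0, 3.5, 2.0]
finger_gap: 0.0111
```

Request:
{"method": "move_arm", "body": {
  "commands": [
    [[-0.1,0.017,0],[0,0,0],-1],
    [[-0.1,0.016,0],[0,0,0],-1],
    [[-0.1,0.017,0],[0,0,0],-1],
    [[-0.095,0.016,0],[0,0,0],-1],
    [[0,0,0],[0,0,0],-1]
  ]
}}

```text
clock: 4.0
tcp_pos: [0.5675, -0.0044, 0.1666]
orientation: [-0.0, 0.083, 0.997, -0.0]
wrist_force: [0.3, -0.4, 2.2]
finger_gap: 0.0108
```

```bash
python3 look.py 4; python3 - <<'E'
from h import *
d=pickle.load(open("cam_4.pkl","rb"))
crop(d["wrist"]["frame"],160,30,260,195,3,"pics/w4a.png")
E
```

```text
t 4.0 tcp [ 0.5675 -0.0044  0.1666] ydir deg 80.42 z [-4.e-04 -3.e-04 -1.e+00] F [ 0.3 -0.4  2.2] gap 0.0108 q [-0.15  0.34 -0.13  1.11 -0.    0.02]
```

View pics/wrist_4.png

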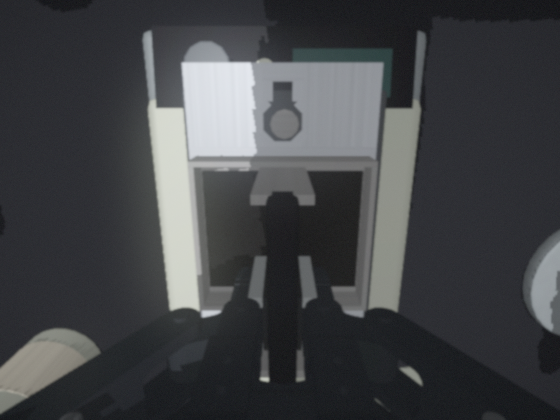

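View pics/w4a.png

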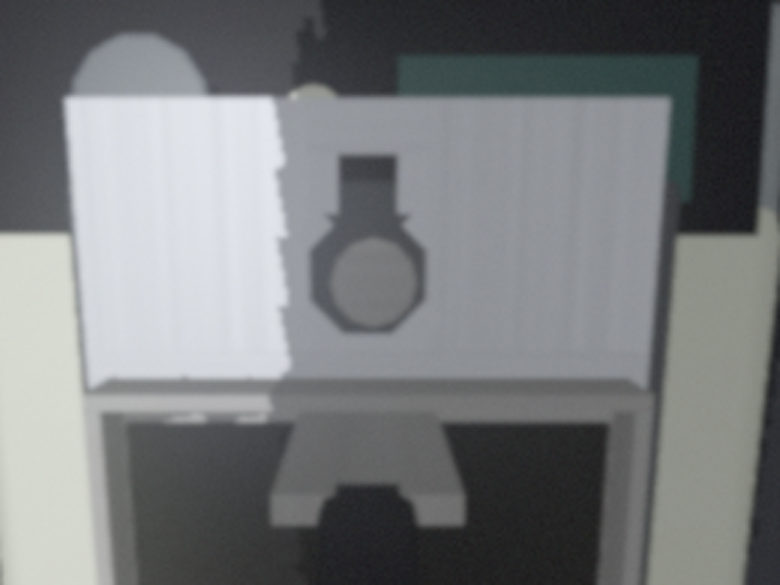

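The stud head sits inside the big end at crop (374,282), so the tray is free. I'm lifting it.

Request:
{"method": "move_arm", "body": {
  "commands": [
    [[0,0,0.1],[0,0,0],-1],
    [[0,0,0.2],[0,0,0],-1],
    [[0,0,0.5],[0,0,0],-1],
    [[0,0,0.6],[0,0,0],-1],
    [[0,0,0.5],[0,0,0],-1]
  ]
}}

```text
clock: 4.55
tcp_pos: [0.5676, -0.0041, 0.2429]
orientation: [-0.001, 0.083, 0.997, 0.0]
wrist_force: [0.6, 0.2, -4.7]
finger_gap: 0.011
```

Request:
{"method": "move_arm", "body": {
  "commands": [
    [[-0.13,0.4,0.1],[0,0,0.2],-1],
    [[-0.26,0.8,0],[0,0,0.4],-1],
    [[-0.26,0.8,0],[0,0,0.5],-1],
    [[-0.26,0.8,0],[0,0,0.5],-1],
    [[-0.26,0.8,0],[0,0,0.5],-1]
  ]
}}

```text
clock: 5.05
tcp_pos: [0.5196, 0.1414, 0.2453]
orientation: [-0.001, -0.065, 0.998, 0.0]
wrist_force: [1.7, 0.1, -5.0]
finger_gap: 0.0106
```

Request:
{"method": "move_arm", "body": {
  "commands": [
    [[-0.26,0.8,0],[0,0,0.5],-1],
    [[-0.26,0.8,0],[0,0,0.5],-1],
    [[-0.26,0.8,0],[0,0,0.5],-1],
    [[-0.26,0.8,0],[0,0,0.4],-1],
    [[-0.26,0.8,0],[0,0,0.24],-1]
  ]
}}

```text
clock: 5.55
tcp_pos: [0.4673, 0.3012, 0.2453]
orientation: [-0.002, -0.212, 0.977, -0.0]
wrist_force: [0.0, 0.1, -4.0]
finger_gap: 0.0109
```

Request:
{"method": "move_arm", "body": {
  "commands": [
    [[-0.13,0.4,0],[0,0,0],-1],
    [[0,0.1,0],[0,0,0],-1],
    [[0,0,0],[0,0,0],-1],
    [[0,0,0],[0,0,0],-1]
  ]
}}

```text
clock: 5.95
tcp_pos: [0.4639, 0.3192, 0.2458]
orientation: [-0.001, -0.211, 0.978, -0.0]
wrist_force: [0.8, -0.1, -5.3]
finger_gap: 0.0104
```

```bash
python3 look.py 5 wrist scene side; python3 - <<'E'
from h import *
d=pickle.load(open("cam_5.pkl","rb"))
crop(d["scene"]["frame"],245,110,200,150,4,"pics/s5.png")
crop(d["side"]["frame"],170,130,200,150,4,"pics/d5.png")
E
```

```text
t 5.95 tcp [0.4639 0.3192 0.2458] ydir deg 114.35 z [-1.2e-03 -8.0e-04 -1.0e+00] F [ 0.8 -0.1 -5.3] gap 0.0104 q [ 0.46  0.29  0.01  1.29 -0.    0.04]
```

View pics/wrist_5.png

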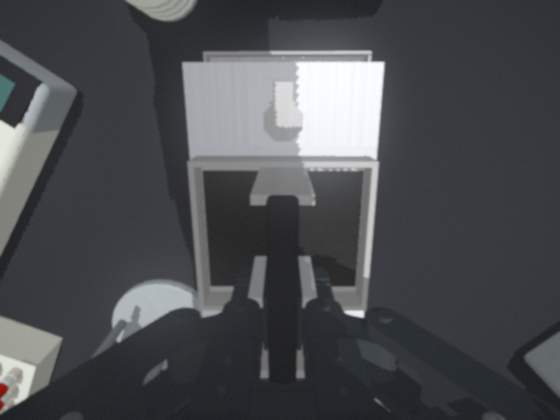

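View pics/s5.png

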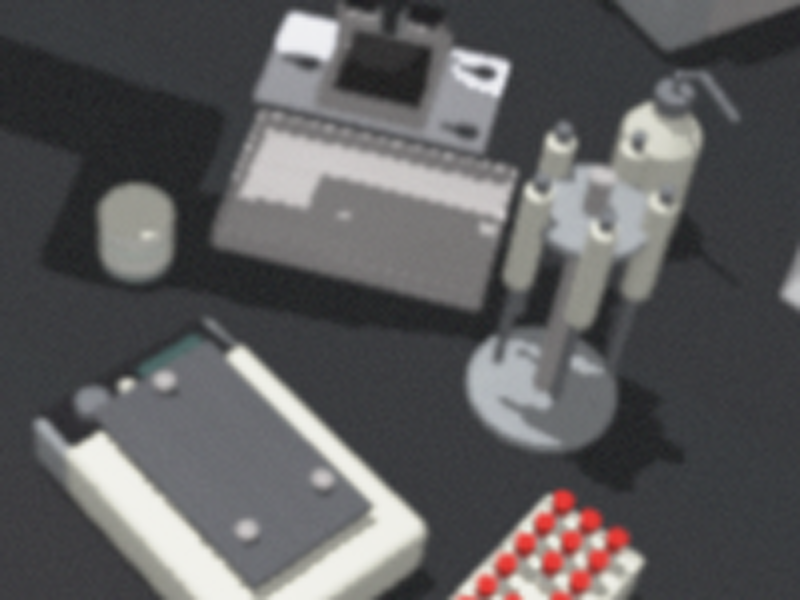

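View pics/d5.png

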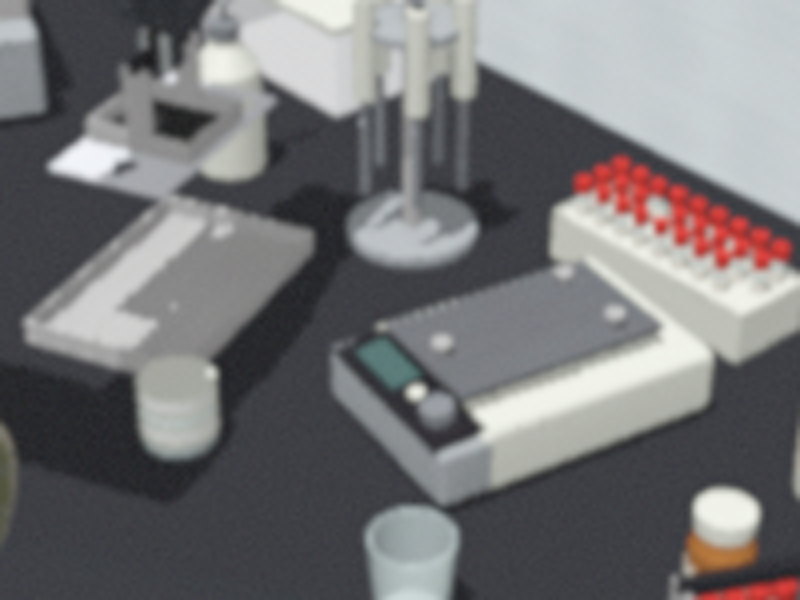

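```bash
python3 - <<'E'
from h import *
d=pickle.load(open("cam_5.pkl","rb"))
c=cam(d["wrist"],d["state"])
p=onz(c,[(204,52),(371,52)],.022);print(p,np.linalg.norm(p[1]-p[0]))
v=p[1]-p[0];yaw=np.arctan2(v[1],v[0])-np.pi/2;print(yaw)
m=p.mean(0)+.12*np.array([np.cos(yaw),np.sin(yaw),0]);print("centre",m)
p=onz(c,[(183,62),(385,62)],.246-.076);print("plate ctr",p.mean(0)+.095*np.array([np.cos(.425),np.sin(.425),0]))
E
```

```text
[[0.38579542 0.20410737 0.022     ]
 [0.32210554 0.34416858 0.022     ]] 0.1538620871907918
0.42677949947889804
centre [0.46318691 0.32381093 0.022     ]
plate ctr [0.46327444 0.31961901 0.17      ]
```

Request:
{"method": "move_arm", "body": {
  "commands": [
    [[0,0.08,-0.6],[0,0,0],-1],
    [[0,0,-0.9],[0,0,0],-1],
    [[0,0,-0.9],[0,0,0],-1],
    [[0,0,-0.7],[0,0,0],-1],
    [[0,0,-0.4],[0,0,0],-1]
  ]
}}

```text
clock: 6.6
tcp_pos: [0.4631, 0.3213, 0.1036]
orientation: [-0.002, -0.21, 0.978, -0.0]
wrist_force: [-1.1, 0.6, -5.5]
finger_gap: 0.0108
```

Request:
{"method": "move_arm", "body": {
  "commands": [
    [[0,0,-0.2],[0,0,0],-1],
    [[0,0,-0.1],[0,0,0],-1],
    [[0,0,-0.05],[0,0,0],-1],
    [[0,0,0],[0,0,0],-1]
  ]
}}

```text
clock: 7.0
tcp_pos: [0.4649, 0.3231, 0.0932]
orientation: [0.001, -0.211, 0.978, 0.0]
wrist_force: [-0.7, 0.3, -4.7]
finger_gap: 0.0109
```

Request:
{"method": "move_arm", "body": {
  "commands": [
    [[0,0,-0.08],[0,0,0],-1],
    [[0,0,-0.08],[0,0,0],-1],
    [[0,0,-0.04],[0,0,0],-1],
    [[0,0,0],[0,0,0],-1]
  ]
}}

```text
clock: 7.4
tcp_pos: [0.464, 0.3229, 0.0841]
orientation: [-0.0, -0.211, 0.977, -0.0]
wrist_force: [0.7, -0.1, -4.3]
finger_gap: 0.0111
```

Request:
{"method": "move_arm", "body": {
  "commands": [
    [[0,0,-0.02],[0,0,0],-1],
    [[0,0,-0.02],[0,0,0],-1],
    [[0,0,0],[0,0,0],-1]
  ]
}}

```text
clock: 7.7
tcp_pos: [0.4642, 0.3232, 0.0835]
orientation: [0.0, -0.211, 0.977, 0.0]
wrist_force: [-3.6, 0.4, 2.8]
finger_gap: 0.0108
```

Request:
{"method": "move_arm", "body": {
  "commands": [
    [[0,0,0],[0,0,0],-0.6],
    [[0,0,0],[0,0,0],-0.3],
    [[0,0,0],[0,0,0],0.2],
    [[0,0,0],[0,0,0],0.2]
  ]
}}

```text
clock: 8.1
tcp_pos: [0.4646, 0.323, 0.0828]
orientation: [0.0, -0.211, 0.978, 0.0]
wrist_force: [0.2, -0.3, -0.1]
finger_gap: 0.0512
```

Request:
{"method": "move_arm", "body": {
  "commands": [
    [[0,0,0.2],[0,0,0],0.2],
    [[0,0,0.6],[0,0,0],0.2],
    [[0,0,1],[0,0,0],0.5],
    [[0,0,1],[0,0,0],1],
    [[0,0,1],[0,0,0],1]
  ]
}}

```text
clock: 8.6
tcp_pos: [0.4641, 0.3228, 0.2368]
orientation: [0.0, -0.211, 0.978, 0.0]
wrist_force: [0.8, 0.8, 0.2]
finger_gap: 0.085
```

```bash
python3 look.py 6 wrist scene; python3 - <<'E'
from h import *
d=pickle.load(open("cam_6.pkl","rb"))
crop(d["scene"]["frame"],245,110,200,150,4,"pics/s6.png")
E
```

```text
t 8.6 tcp [0.4641 0.3228 0.2368] ydir deg 114.35 z [ 3.e-04  2.e-04 -1.e+00] F [0.8 0.8 0.2] gap 0.085 q [ 0.47  0.3  -0.01  1.26  0.    0.04]
```

View pics/wrist_6.png

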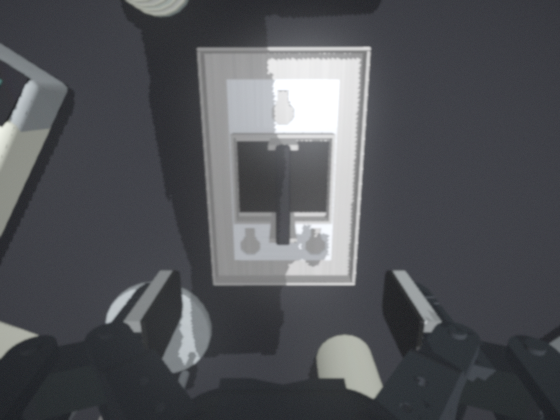

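View pics/s6.png

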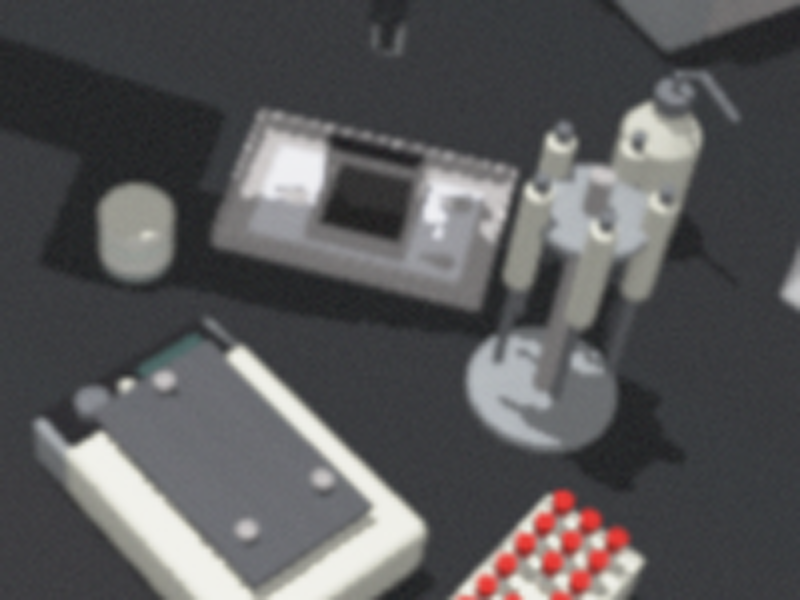

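The dish tray lies flat and centred in the wash tray (wrist view: bar at (284,195), margins even). Next I'm going over the shaker for a look at the bare studs, then on to the tube tray.

Request:
{"method": "move_arm", "body": {
  "commands": [
    [[0.33,-0.914,0.04],[0,0,-0.47],1],
    [[0.33,-0.914,0.04],[0,0,-0.47],1],
    [[0.33,-0.914,0.04],[0,0,-0.47],1],
    [[0.33,-0.914,0.04],[0,0,-0.47],1],
    [[0.33,-0.914,0.04],[0,0,-0.47],1]
  ]
}}

```text
clock: 9.2
tcp_pos: [0.5305, 0.1387, 0.2428]
orientation: [0.0, -0.047, 0.999, 0.0]
wrist_force: [0.0, -0.1, -0.5]
finger_gap: 0.0855
```

Request:
{"method": "move_arm", "body": {
  "commands": [
    [[0.33,-0.914,0.04],[0,0,-0.47],1],
    [[0.33,-0.914,0.04],[0,0,-0.47],1],
    [[0.33,-0.914,0.04],[0,0,-0.47],1],
    [[0.33,-0.914,0.04],[0,0,-0.47],1],
    [[0,0,0],[0,0,0],1]
  ]
}}

```text
clock: 9.7
tcp_pos: [0.5846, -0.0105, 0.2488]
orientation: [0.001, 0.086, 0.996, -0.001]
wrist_force: [-0.2, 0.3, -0.3]
finger_gap: 0.0852
```

Request:
{"method": "move_arm", "body": {
  "commands": [
    [[0,0,0],[0,0,0],1],
    [[0,0,0],[0,0,0],1],
    [[0,0,0],[0,0,0],1]
  ]
}}

```text
clock: 10.0
tcp_pos: [0.5826, -0.0049, 0.2492]
orientation: [-0.0, 0.082, 0.997, 0.0]
wrist_force: [-0.2, 0.5, -0.0]
finger_gap: 0.0858
```

```bash
python3 look.py 7 wrist; python3 - <<'E'
from h import *
d=pickle.load(open("cam_7.pkl","rb"))
crop(d["wrist"]["frame"],195,50,195,145,4,"pics/w7a.png")
crop(d["wrist"]["frame"],195,170,195,145,4,"pics/w7b.png")
E
```

```text
t 10.0 tcp [ 0.5826 -0.0049  0.2492] ydir deg 80.62 z [-3.e-04  3.e-04 -1.e+00] F [-0.2  0.5 -0. ] gap 0.0858 q [-0.15  0.33  0.06  1.31  0.    0.02]
```

View pics/w7a.png

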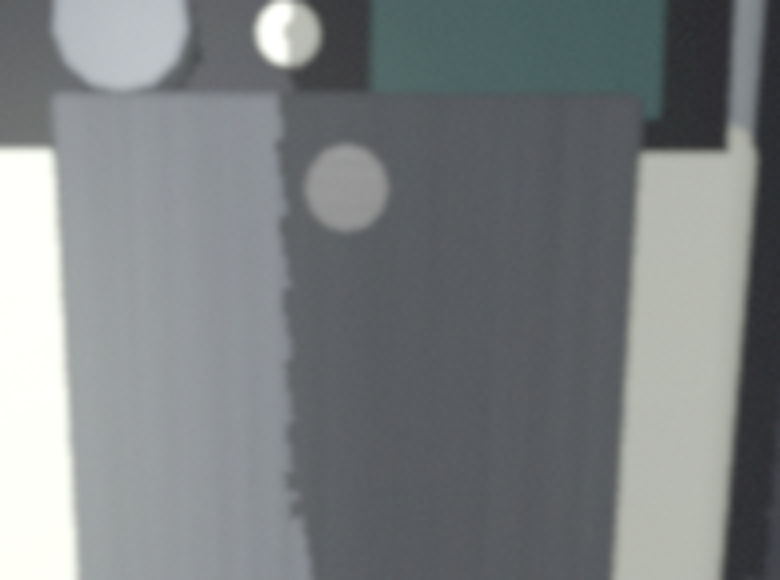

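View pics/w7b.png

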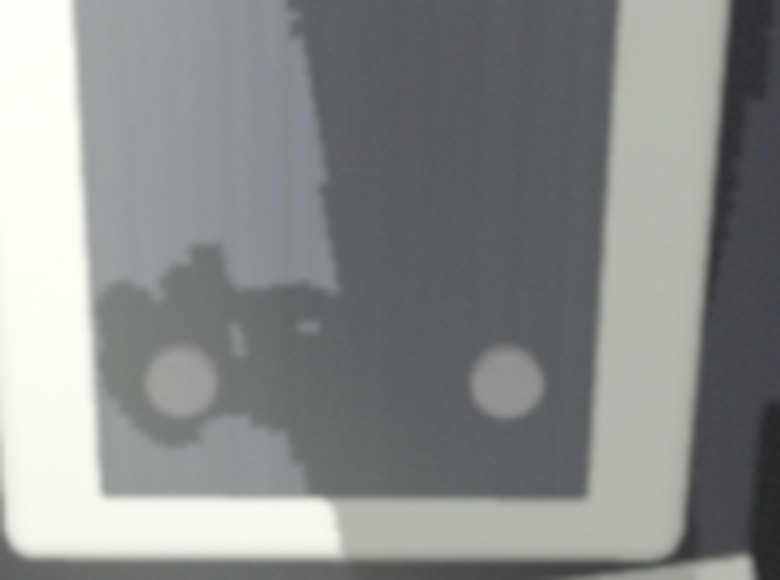

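```bash
python3 - <<'E'
from fit import *
d=pickle.load(open("cam_7.pkl","rb"))
c=[cam(d["wrist"],d["state"])]
a=lambda x,y:np.array([x/4-.375+195,y/4-.375+50])
b=lambda x,y:np.array([x/4-.375+195,y/4-.375+170])
S=[(0,(-.08,0,.011),a(347,187)),(0,(.062,-.036,.011),b(181,382)),(0,(.062,.036,.011),b(507,383))]
Pl=[(0,(-.098,-.058,0),a(52,93)),(0,(-.098,.058,0),a(641,95)),(0,(.098,-.058,0),b(102,497)),(0,(.098,.058,0),b(587,498))]
for n,o in (("studs",S),("plate",Pl),("all",S+Pl)):
    p,e=fit(c,o,.086,[.587,-.01,-.15]); print(n,p.round(4),e.round(1).tolist())
E
```

```text
studs [ 0.5834 -0.0059 -0.1667] [[-0.0, -0.6], [-0.2, 0.3], [0.2, 0.5]]
plate [ 0.5842 -0.0061 -0.1649] [[-1.5, -0.6], [1.5, -0.6], [-1.0, 1.6], [1.0, 1.8]]
all [ 0.5838 -0.006  -0.1659] [[-0.1, -0.2], [-0.1, 0.7], [0.3, 0.8], [-1.4, -1.3], [1.7, -1.2], [-1.1, 1.1], [0.9, 1.4]]
```

Request:
{"method": "move_arm", "body": {
  "commands": [
    [[-0.338,-0.958,0],[0,0,-0.222],1],
    [[-0.338,-0.958,0],[0,0,-0.222],1],
    [[-0.338,-0.958,0],[0,0,-0.222],1],
    [[-0.338,-0.958,0],[0,0,-0.222],1],
    [[-0.338,-0.958,0],[0,0,-0.222],1]
  ]
}}

```text
clock: 10.55
tcp_pos: [0.515, -0.198, 0.2494]
orientation: [0.0, 0.159, 0.987, -0.0]
wrist_force: [0.9, -0.2, -0.3]
finger_gap: 0.0853
```

Request:
{"method": "move_arm", "body": {
  "commands": [
    [[-0.338,-0.958,0],[0,0,-0.222],1],
    [[-0.338,-0.958,0],[0,0,-0.222],1],
    [[-0.338,-0.958,0],[0,0,-0.222],1],
    [[-0.338,-0.958,0],[0,0,-0.222],0.2],
    [[0,0,0],[0,0,0],0.2]
  ]
}}

```text
clock: 11.05
tcp_pos: [0.4603, -0.3545, 0.2489]
orientation: [0.0, 0.223, 0.975, -0.001]
wrist_force: [0.0, 0.7, -0.1]
finger_gap: 0.0588
```

Request:
{"method": "move_arm", "body": {
  "commands": [
    [[0,0,0],[0,0,0],0.2],
    [[0,0,0],[0,0,0],0.2],
    [[0,0,0],[0,0,0],0.2]
  ]
}}

```text
clock: 11.35
tcp_pos: [0.462, -0.3495, 0.2493]
orientation: [0.0, 0.219, 0.976, 0.0]
wrist_force: [-0.0, 0.2, -0.0]
finger_gap: 0.0515
```

```bash
python3 look.py 8 wrist; python3 - <<'E'
from h import *
d=pickle.load(open("cam_8.pkl","rb"))
crop(d["wrist"]["frame"],190,60,195,145,4,"pics/w8a.png")
crop(d["wrist"]["frame"],190,155,195,145,4,"pics/w8b.png")
E
```

```text
t 11.35 tcp [ 0.462  -0.3495  0.2493] ydir deg 64.67 z [ 1.e-04  3.e-04 -1.e+00] F [-0.   0.2 -0. ] gap 0.0515 q [-0.79  0.32  0.06  1.3   0.   -0.34]
```

View pics/wrist_8.png

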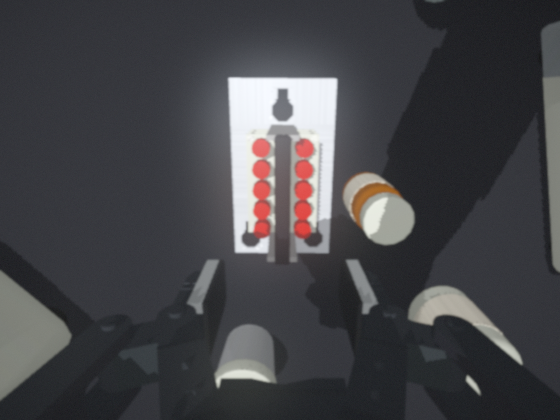

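View pics/w8a.png

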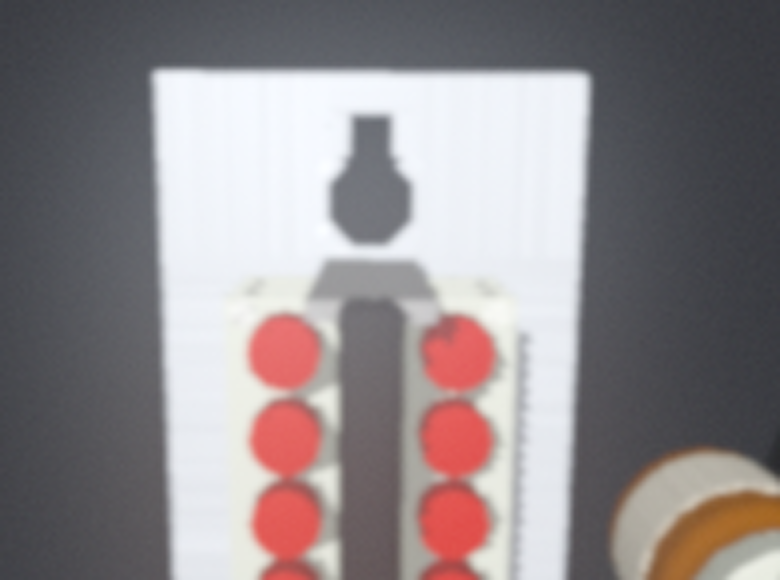

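View pics/w8b.png

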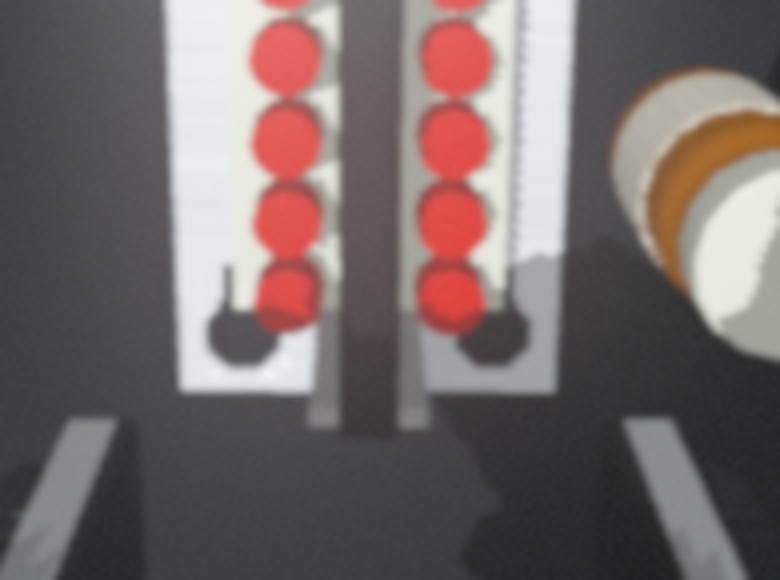

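```bash
python3 - <<'E'
from fit import *
d=pickle.load(open("cam_8.pkl","rb"))
c=[cam(d["wrist"],d["state"])]
a=lambda x,y:np.array([x/4-.375+190,y/4-.375+60])
b=lambda x,y:np.array([x/4-.375+190,y/4-.375+155])
Pl=[(0,(-.095,-.054,.004),a(153,71)),(0,(-.095,.054,.004),a(590,73)),(0,(.095,-.054,.004),b(180,391)),(0,(.095,.054,.004),b(557,391)),
 (0,(-.064,0,.004),a(371,204)),(0,(.078,-.036,.004),b(243,326)),(0,(.078,.036,.004),b(494,326))]
p,e=fit(c,Pl,0,[.461,-.35,-.44]); print(p.round(4),e.round(1).tolist(),np.degrees(p[2]))
q=onz(c[0],[b(341,437),b(399,437)],.127).mean(0); print(q,"exp",p[0]+.048*np.cos(p[2]),p[1]+.048*np.sin(p[2]))
f=lambda x,y:np.array([x,y])
print(onz(c[0],[f(387,218)],.098))
E
```

```text
[ 0.4599 -0.3483 -0.4442] [[0.5, -0.2], [-0.5, -0.2], [0.6, -0.6], [-0.6, -0.2], [-0.0, -0.9], [0.0, 2.2], [0.1, 2.4]] -25.451660207812814
[ 0.50419263 -0.36898442  0.127     ] exp 0.5032476995701296 -0.36896093569443866
[[ 0.51628867 -0.27756813  0.098     ]]
```

Request:
{"method": "move_arm", "body": {
  "commands": [
    [[-0.05,0.03,-0.6],[0,0,0],0.2],
    [[0,0,-0.9],[0,0,0],0.2],
    [[0,0,-0.9],[0,0,0],0.2],
    [[0,0,-0.6],[0,0,0],0.2],
    [[0,0,-0.22],[0,0,0],0.2]
  ]
}}

```text
clock: 11.9
tcp_pos: [0.4585, -0.3475, 0.1176]
orientation: [-0.002, 0.22, 0.976, 0.001]
wrist_force: [-0.0, -0.4, -0.1]
finger_gap: 0.0512
```

Request:
{"method": "move_arm", "body": {
  "commands": [
    [[0,0,0],[0,0,0],0.2],
    [[0,0,0],[0,0,0],0.2]
  ]
}}

```text
clock: 12.1
tcp_pos: [0.4602, -0.35, 0.1216]
orientation: [0.001, 0.22, 0.975, -0.0]
wrist_force: [0.3, -0.3, 1.0]
finger_gap: 0.0513
```

```bash
python3 look.py 9
```

```text
t 12.1 tcp [ 0.4602 -0.35    0.1216] ydir deg 64.57 z [ 0.0014 -0.0012 -1.    ] F [ 0.3 -0.3  1. ] gap 0.0513 q [-0.79  0.39 -0.17  1.01  0.   -0.35]
```

View pics/wrist_9.png

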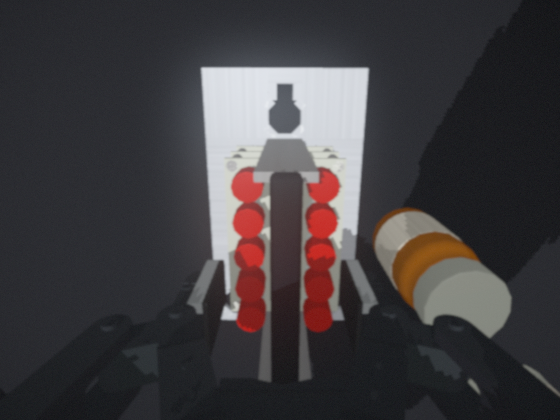

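Request:
{"method": "move_arm", "body": {
  "commands": [
    [[0,0.03,-0.03],[0,0,0],-0.2],
    [[0,0,0],[0,0,0],-0.6],
    [[0,0,0],[0,0,0],-1],
    [[0,0,0],[0,0,0],-1],
    [[0,0,0],[0,0,0],-1]
  ],
  "newtons": 60
}}

```text
clock: 12.65
tcp_pos: [0.4598, -0.3486, 0.1199]
orientation: [0.001, 0.22, 0.975, 0.0]
wrist_force: [0.3, 3.1, 4.9]
finger_gap: 0.011
```

Request:
{"method": "move_arm", "body": {
  "commands": [
    [[0,0,0],[0,0,0],-1],
    [[0,0,0],[0,0,0],-1]
  ]
}}

```text
clock: 12.85
tcp_pos: [0.4598, -0.3486, 0.1199]
orientation: [0.001, 0.22, 0.975, 0.0]
wrist_force: [0.8, 3.3, 5.4]
finger_gap: 0.0108
```

```bash
python3 look.py 10 wrist; python3 - <<'E'
from h import *
d=pickle.load(open("cam_10.pkl","rb"))
crop(d["wrist"]["frame"],190,55,195,145,4,"pics/w10a.png")
E
```

```text
t 12.85 tcp [ 0.4598 -0.3486  0.1199] ydir deg 64.54 z [ 1.3e-03 -3.0e-04 -1.0e+00] F [0.8 3.3 5.4] gap 0.0108 q [-0.79  0.39 -0.18  1.01  0.   -0.34]
```

View pics/w10a.png

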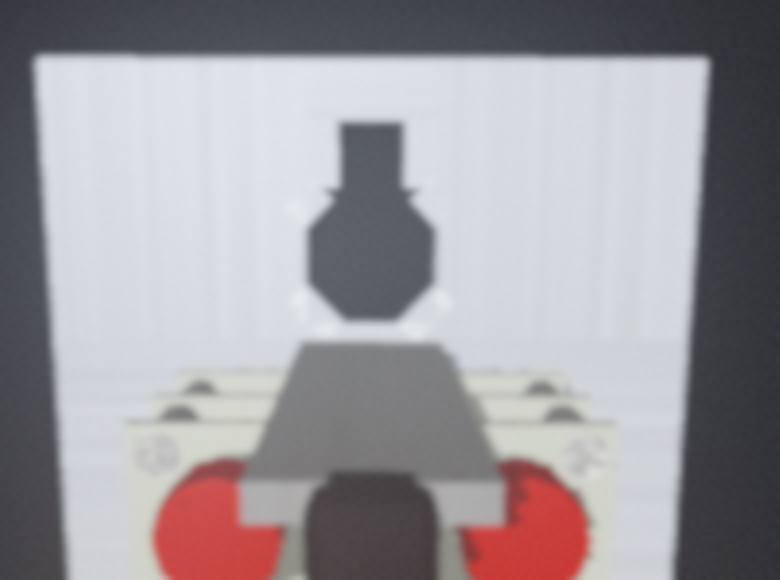

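```bash
python3 - <<'E'
from fit import *
d=pickle.load(open("cam_10.pkl","rb"))
c=[cam(d["wrist"],d["state"])]
a=lambda x,y:np.array([x/4-.375+190,y/4-.375+55])
o=[(0,(-.095,-.054,.004),a(34,56)),(0,(-.095,.054,.004),a(709,58)),(0,(-.064,0,.004),a(371,257))]
for z in (0,-.002):
  p,e=fit(c,o,z,[.461,-.35,-.44]); print(p.round(4),e.round(1).tolist(),np.degrees(p[2]))
  v=p[:2]-d["state"]["tcp_pos"][:2]; t=p[2]; print("local",v@[np.cos(t),np.sin(t)],v@[-np.sin(t),np.cos(t)])
E
```

```text
[ 0.4601 -0.3484 -0.4452] [[0.4, 0.1], [-0.3, 0.1], [-0.0, -0.2]] -25.509683292137574
local 0.0001885210598789816 0.000305593386145891
[ 0.46   -0.3484 -0.4453] [[1.1, 0.2], [-1.0, 0.2], [-0.0, -0.5]] -25.511035619522
local 8.858029148943236e-05 0.0003078094361557749
```

The grip is good: the plate centre is within 0.3 mm of the TCP. I'm lifting it and carrying it over the shaker.

Request:
{"method": "move_arm", "body": {
  "commands": [
    [[0,0,0.2],[0,0,0],-1],
    [[0,0,0.5],[0,0,0],-1],
    [[0,0,0.9],[0,0,0],-1],
    [[0,0,0.9],[0,0,0],-1],
    [[0,0,0.7],[0,0,0],-1]
  ]
}}

```text
clock: 13.4
tcp_pos: [0.4589, -0.3485, 0.2482]
orientation: [-0.001, 0.221, 0.975, 0.0]
wrist_force: [0.6, -0.5, -6.2]
finger_gap: 0.0107
```

Request:
{"method": "move_arm", "body": {
  "commands": [
    [[0.13,0.4,0.2],[0,0,0.1],-1],
    [[0.25,0.8,0],[0,0,0.2],-1],
    [[0.25,0.8,0],[0,0,0.2],-1],
    [[0.25,0.8,0],[0,0,0.2],-1],
    [[0.25,0.8,0],[0,0,0.2],-1]
  ]
}}

```text
clock: 13.9
tcp_pos: [0.5038, -0.2026, 0.2535]
orientation: [-0.002, 0.158, 0.987, 0.001]
wrist_force: [0.3, 0.3, -7.2]
finger_gap: 0.011
```

Request:
{"method": "move_arm", "body": {
  "commands": [
    [[0.25,0.8,0],[0,0,0.2],-1],
    [[0.25,0.8,0],[0,0,0.2],-1],
    [[0.25,0.8,0],[0,0,0.2],-1],
    [[0.25,0.8,0],[0,0,0.2],-1],
    [[0.25,0.8,0],[0,0,0.2],-1]
  ]
}}

```text
clock: 14.4
tcp_pos: [0.5536, -0.0427, 0.2535]
orientation: [-0.002, 0.089, 0.996, 0.0]
wrist_force: [1.2, -0.3, -6.4]
finger_gap: 0.011
```

Request:
{"method": "move_arm", "body": {
  "commands": [
    [[0.25,0.8,0],[0,0,0.1],-1],
    [[0.07,0.23,0],[0,0,0],-1],
    [[0,0,0],[0,0,0],-1],
    [[0,0,0],[0,0,0],-1],
    [[0,0,0],[0,0,0],-1]
  ]
}}

```text
clock: 14.9
tcp_pos: [0.5668, -0.0044, 0.2546]
orientation: [-0.001, 0.083, 0.997, -0.0]
wrist_force: [-0.2, -1.8, -7.1]
finger_gap: 0.0111
```

```bash
python3 look.py 11
```

```text
t 14.9 tcp [ 0.5668 -0.0044  0.2546] ydir deg 80.46 z [-1.3e-03 -2.0e-04 -1.0e+00] F [-0.2 -1.8 -7.1] gap 0.0111 q [-0.15  0.3   0.03  1.31 -0.    0.02]
```

View pics/wrist_11.png

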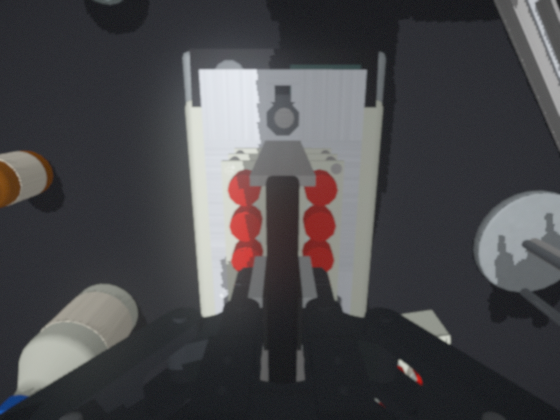

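Request:
{"method": "move_arm", "body": {
  "commands": [
    [[0.03,0.025,-0.4],[0,0,0],-1],
    [[0,0,-0.3],[0,0,0],-1],
    [[0,0,-0.14],[0,0,0],-1],
    [[0,0,0],[0,0,0],-1],
    [[0,0,0],[0,0,0],-1]
  ]
}}

```text
clock: 15.45
tcp_pos: [0.5686, -0.0027, 0.2217]
orientation: [-0.0, 0.083, 0.997, 0.0]
wrist_force: [0.1, 0.2, -5.8]
finger_gap: 0.0111
```

```bash
python3 look.py 12; python3 - <<'E'
from h import *
d=pickle.load(open("cam_12.pkl","rb"))
crop(d["wrist"]["frame"],190,55,195,145,4,"pics/w12a.png")
E
```

```text
t 15.45 tcp [ 0.5686 -0.0027  0.2217] ydir deg 80.51 z [-0.  0. -1.] F [ 0.1  0.2 -5.8] gap 0.0111 q [-0.15  0.31 -0.03  1.23  0.    0.02]
```

View pics/w12a.png

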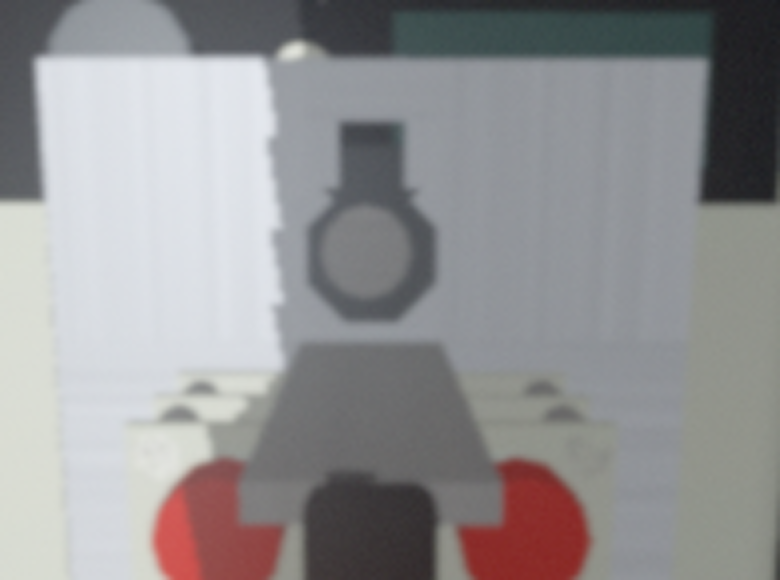

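```bash
python3 - <<'E'
from h import *
d=pickle.load(open("cam_12.pkl","rb"))
c=cam(d["wrist"],d["state"]); z=d["state"]["tcp_pos"][2]
a=lambda x,y:np.array([x/4-.375+190,y/4-.375+55])
s=onz(c,[a(367,251)],.097)[0]; k=onz(c,[a(371,257)],z-.1159)[0]
print(s,k,s-k)
E
```

```text
[0.50498702 0.00744107 0.097     ] [0.50566195 0.0080398  0.10580176] [-0.00067493 -0.00059872 -0.00880176]
```

Request:
{"method": "move_arm", "body": {
  "commands": [
    [[-0.017,-0.015,0],[0,0,0],-1],
    [[0,0,-0.08],[0,0,0],-1],
    [[0,0,-0.08],[0,0,0],-1],
    [[0,0,-0.08],[0,0,0],-1],
    [[0,0,0],[0,0,0],-1]
  ]
}}

```text
clock: 16.0
tcp_pos: [0.5675, -0.0029, 0.2112]
orientation: [-0.001, 0.083, 0.997, 0.0]
wrist_force: [-0.5, -0.2, -6.6]
finger_gap: 0.0108
```

Request:
{"method": "move_arm", "body": {
  "commands": [
    [[0,0,-0.05],[0,0,0],-1],
    [[0,0,-0.05],[0,0,0],-1],
    [[0,0,0],[0,0,0],-1]
  ]
}}

```text
clock: 16.3
tcp_pos: [0.5677, -0.003, 0.2076]
orientation: [-0.0, 0.083, 0.997, 0.0]
wrist_force: [0.4, -0.2, -7.4]
finger_gap: 0.011
```

Request:
{"method": "move_arm", "body": {
  "commands": [
    [[0,0,-0.02],[0,0,0],-1],
    [[0,0,-0.02],[0,0,0],-1],
    [[0,0,0],[0,0,0],-1]
  ]
}}

```text
clock: 16.6
tcp_pos: [0.5679, -0.003, 0.2062]
orientation: [-0.0, 0.083, 0.997, 0.0]
wrist_force: [0.1, -1.1, -6.1]
finger_gap: 0.0108
```

Request:
{"method": "move_arm", "body": {
  "commands": [
    [[0,0,-0.015],[0,0,0],-1],
    [[0,0,0],[0,0,0],-1],
    [[0,0,0],[0,0,0],-1]
  ]
}}

```text
clock: 16.9
tcp_pos: [0.5679, -0.0029, 0.206]
orientation: [0.0, 0.083, 0.997, 0.0]
wrist_force: [-1.5, -0.6, -4.0]
finger_gap: 0.0107
```

Request:
{"method": "move_arm", "body": {
  "commands": [
    [[0,0,-0.012],[0,0,0],-1],
    [[0,0,0],[0,0,0],-1],
    [[0,0,0],[0,0,0],-1]
  ]
}}

```text
clock: 17.2
tcp_pos: [0.5679, -0.0029, 0.2059]
orientation: [0.0, 0.083, 0.997, 0.0]
wrist_force: [-2.9, 0.9, 2.0]
finger_gap: 0.011
```

```bash
python3 look.py 13 wrist side; python3 - <<'E'
from h import *
d=pickle.load(open("cam_13.pkl","rb"))
crop(d["wrist"]["frame"],190,55,195,145,4,"pics/w13a.png")
crop(d["side"]["frame"],240,140,130,130,4,"pics/d13.png")
E
```

```text
t 17.2 tcp [ 0.5679 -0.0029  0.2059] ydir deg 80.53 z [ 7.e-04  1.e-04 -1.e+00] F [-2.9  0.9  2. ] gap 0.011 q [-0.15  0.31 -0.06  1.19  0.    0.02]
```

View pics/w13a.png

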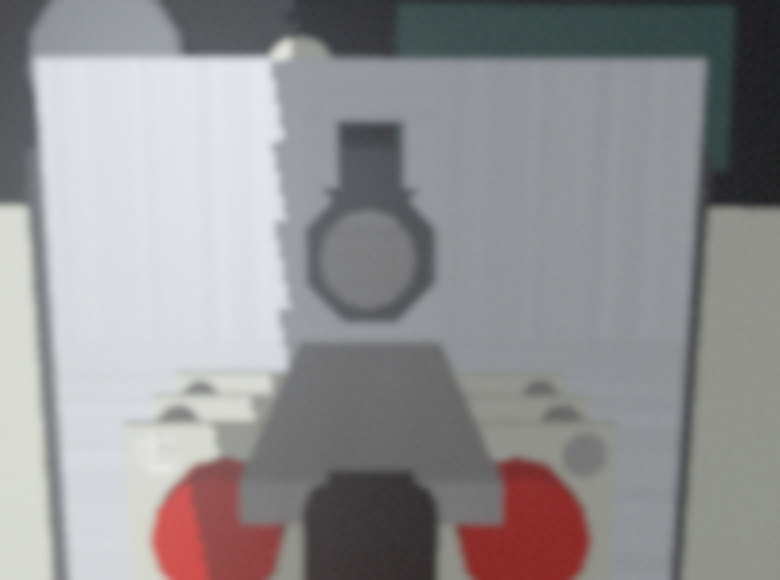

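View pics/d13.png

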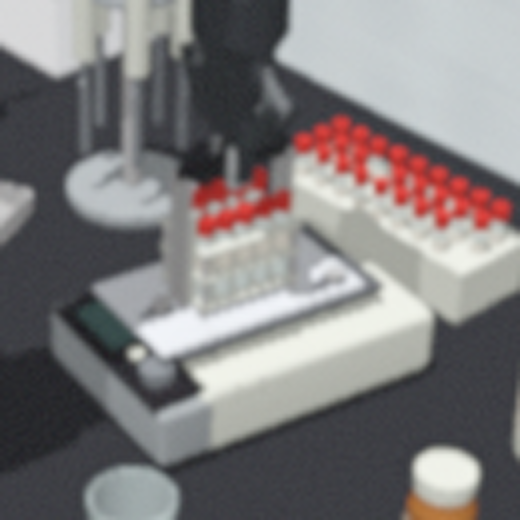

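The stud head is centred in the big end at crop (368,260) and the tray lies flat. I'm sliding it home.

Request:
{"method": "move_arm", "body": {
  "commands": [
    [[0.1,-0.017,0],[0,0,0],-1],
    [[0.1,-0.016,0],[0,0,0],-1],
    [[0.1,-0.017,0],[0,0,0],-1],
    [[0.1,-0.016,0],[0,0,0],-1],
    [[0,0,0],[0,0,0],-1]
  ]
}}

```text
clock: 17.8
tcp_pos: [0.5834, -0.0056, 0.206]
orientation: [-0.0, 0.083, 0.997, -0.0]
wrist_force: [-5.1, 1.7, 5.8]
finger_gap: 0.0107
```

Request:
{"method": "move_arm", "body": {
  "commands": [
    [[0.012,-0.002,0],[0,0,0],-1],
    [[0,0,0],[0,0,0],-1],
    [[0,0,0],[0,0,0],-1]
  ]
}}

```text
clock: 18.1
tcp_pos: [0.5834, -0.0056, 0.206]
orientation: [-0.001, 0.083, 0.997, -0.0]
wrist_force: [-7.0, 1.6, 6.3]
finger_gap: 0.0109
```

```bash
python3 look.py 14 wrist; python3 - <<'E'
from h import *
d=pickle.load(open("cam_14.pkl","rb"))
crop(d["wrist"]["frame"],190,55,195,145,4,"pics/w14a.png")
E
```

```text
t 18.1 tcp [ 0.5834 -0.0056  0.206 ] ydir deg 80.53 z [-0.0013 -0.     -1.    ] F [-7.   1.6  6.3] gap 0.0109 q [-0.15  0.35 -0.02  1.21 -0.    0.02]
```

View pics/w14a.png

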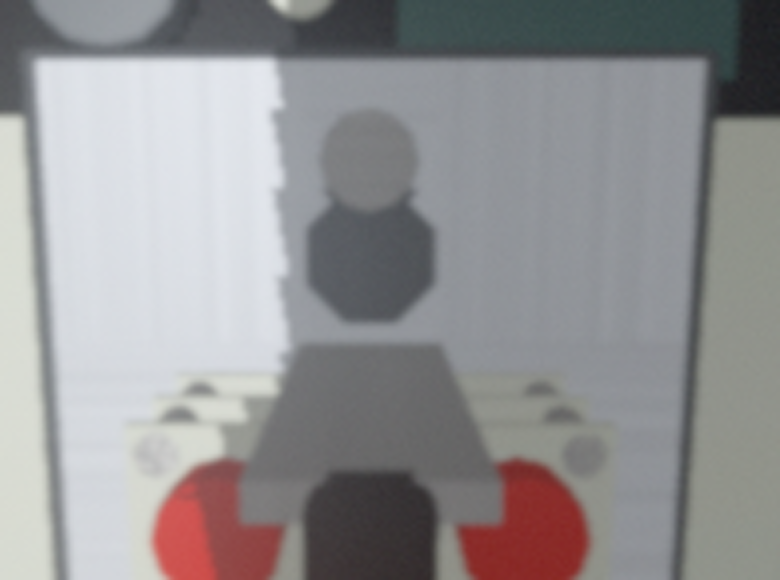

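```bash
python3 - <<'E'
from h import *
def f(tag,x0,y0,s,k):
    d=pickle.load(open(f"cam_{tag}.pkl","rb")); c=cam(d["wrist"],d["state"])
    a=lambda p:np.array([p[0]/4-.375+x0,p[1]/4-.375+y0])
    v=onz(c,[a(k)],.09)[0]-onz(c,[a(s)],.097)[0]; t=-.166
    print(tag,v@[np.cos(t),np.sin(t),0],v@[-np.sin(t),np.cos(t),0])
f("14",190,55,(369,160),(371,258)); f("2",195,50,(346,182),(345,267)); f("13",190,55,(368,260),(371,257))
E
```

```text
14 0.015493641637789414 0.0003572311820416522
2 0.015945341871199826 -9.62393663052795e-05
13 -0.00011946060155436712 0.00048310647763848033
```

Request:
{"method": "move_arm", "body": {
  "commands": [
    [[0.02,-0.003,0.008],[0,0,0],-1],
    [[0.015,-0.003,0],[0,0,0],-1],
    [[0,0,0],[0,0,0],-1],
    [[0,0,0],[0,0,0],-1]
  ]
}}

```text
clock: 18.55
tcp_pos: [0.5848, -0.0059, 0.2059]
orientation: [-0.001, 0.083, 0.997, -0.0]
wrist_force: [-6.2, 1.4, 4.1]
finger_gap: 0.0106
```

Request:
{"method": "move_arm", "body": {
  "commands": [
    [[0,0,0],[0,0,0],-0.6],
    [[0,0,0],[0,0,0],-0.3],
    [[0,0,0],[0,0,0],0.1],
    [[0,0,0],[0,0,0],0.3],
    [[0,0,0],[0,0,0],0.3]
  ]
}}

```text
clock: 19.05
tcp_pos: [0.586, -0.006, 0.2055]
orientation: [0.0, 0.083, 0.997, 0.0]
wrist_force: [0.0, 0.4, 0.2]
finger_gap: 0.056
```

Request:
{"method": "move_arm", "body": {
  "commands": [
    [[0,0,0.2],[0,0,0],0.3],
    [[0,0,0.6],[0,0,0],0.3],
    [[0,0,0.9],[0,0,0],0.5],
    [[0,0,0],[0,0,0],0.5],
    [[0,0,0],[0,0,0],0.5]
  ]
}}

```text
clock: 19.55
tcp_pos: [0.5866, -0.0061, 0.2752]
orientation: [0.002, 0.083, 0.997, -0.0]
wrist_force: [0.9, -0.3, 0.2]
finger_gap: 0.0639
```

```bash
python3 look.py 15 wrist scene side; python3 - <<'E'
from h import *
d=pickle.load(open("cam_15.pkl","rb"))
crop(d["wrist"]["frame"],190,50,195,145,4,"pics/w15a.png")
crop(d["side"]["frame"],240,140,130,130,4,"pics/d15.png")
E
```

```text
t 19.55 tcp [ 0.5866 -0.0061  0.2752] ydir deg 80.53 z [ 3.2e-03 -4.0e-04 -1.0e+00] F [ 0.9 -0.3  0.2] gap 0.0639 q [-0.15  0.33  0.13  1.37  0.    0.02]
```

View pics/wrist_15.png

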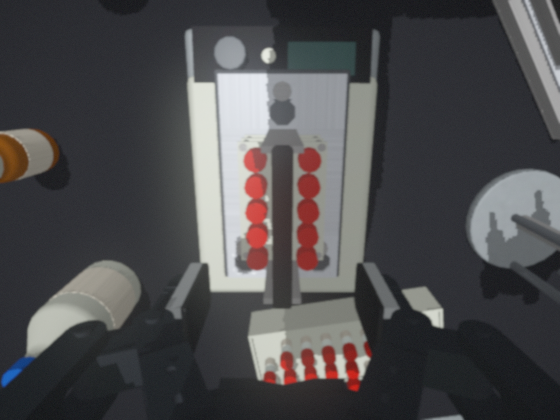

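View pics/w15a.png

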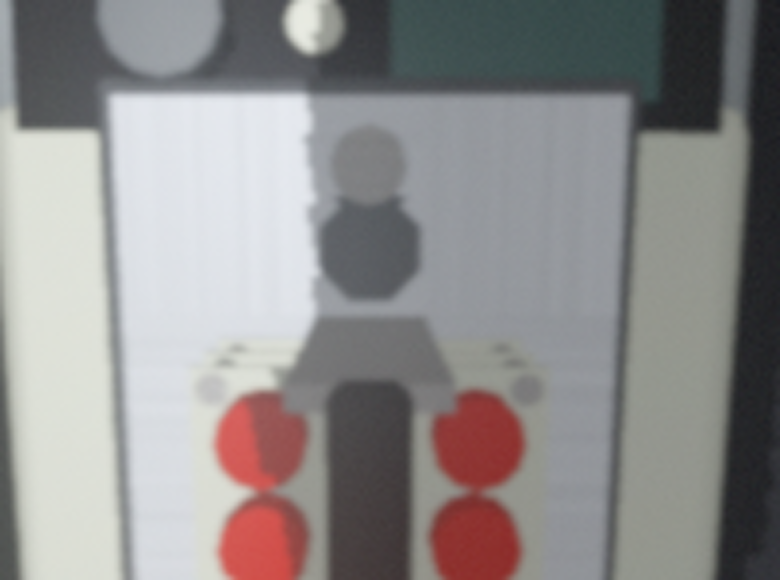

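View pics/d15.png

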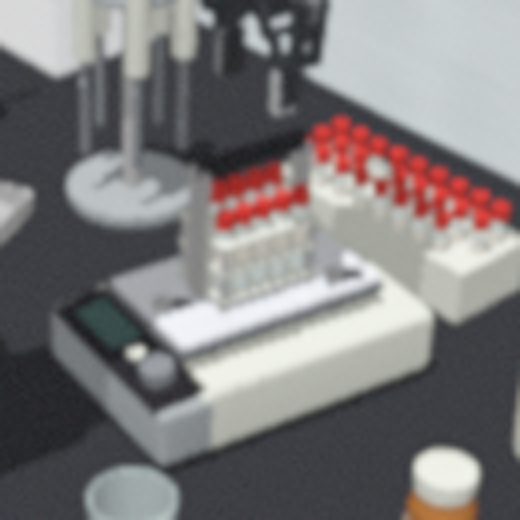

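View pics/scene_15.png

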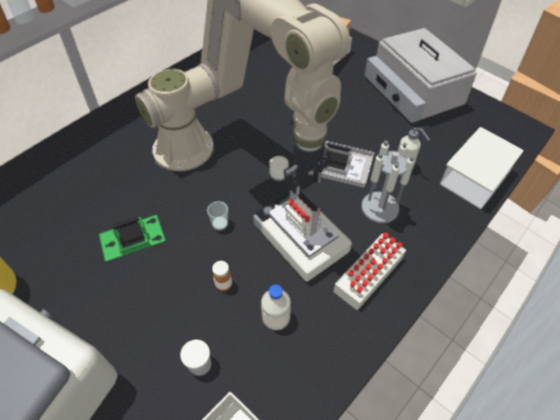

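```bash
python3 - <<'E'
from fit import *
d=pickle.load(open("cam_15.pkl","rb")); c=cam(d["wrist"],d["state"])
a=lambda p:np.array([p[0]/4-.375+190,p[1]/4-.375+50])
v=onz(c,[a((370,249))],.09)[0]-onz(c,[a((369,165))],.097)[0]; t=-.166
print(v@[np.cos(t),np.sin(t),0],v@[-np.sin(t),np.cos(t),0])
o=[(0,(-.095,-.054,.004),a((106,94))),(0,(-.095,.054,.004),a((634,94))),(0,(-.064,0,.004),a((370,249)))]
print(fit([c],o,.086,[.584,-.006,-.166]))
E
```

```text
0.016926314207127507 0.00024365263297047577
(array([ 0.58499613, -0.00576317, -0.16332474]), array([[ 1.04623393,  0.00218388],
       [-1.01798577, -0.00220131],
       [-0.00897176, -0.0805583 ]]))
```

Request:
{"method": "move_arm", "body": {
  "commands": [
    [[-0.3,0,0.3],[0,0,0],0.5],
    [[0,0,0],[0,0,0],0.5],
    [[0,0,0],[0,0,0],0.5]
  ]
}}

```text
clock: 20.0
tcp_pos: [0.5736, -0.006, 0.2861]
orientation: [0.0, 0.083, 0.997, 0.0]
wrist_force: [-0.1, -0.9, -0.5]
finger_gap: 0.064
```

```bash
python3 -c "
from workcell import job
print(job.hand_in())"
```

```text
the job is handed in; nothing more can be done
None
```

I changed the attachment and handed the job in at about 20 s of robot time. The dish tray now lies in the wash tray and the tube tray is locked on the shaker.

- **Dish tray:** I slid it about 16.8 mm towards the nose, lifted it off and lowered it until it touched the wash tray floor. I let go only then. The pictures show it flat and in the middle of the wash tray.
- **Tube tray:** I turned it to the shaker's yaw and lowered it until it lay flat with the front stud head through its big end. The two rear studs were not clearly visible during the lowering. I then slid it home and let go.
- **Last checks:** The front stud sits 16.9 mm from the big end's centre, against 16 mm nominal, and the tray's plate centre is about 1.4 mm beyond the measured seat. Both fit the 1.5 mm of play past nominal.
- **What disagreed or is uncertain:** The first push stopped short at 15.5 mm, so I nudged it 1.4 mm further. I felt no clear hard stop at the slot ends. The first scene and side camera fit put the shaker 3–4 mm away from the wrist camera's measurement, and I used the wrist camera's.
- **Bystanders:** All those visible in the last scene picture stand where they were, and the gripper was clear of everything. The largest wrist-force reading I saw was about 17 N, while gripping the dish tray.

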